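# Put away powder jars with tight caps and sort the paste syringes

### The arm

A 6-joint arm with a two-finger parallel gripper is mounted at the origin on a cart in front of the work surface, level with it; the furniture and walls round the work are solid. World frame = base frame: x ahead of the robot, y to its left, z up, the work surface at z = 0. Lengths are in m, angles in rad, forces in N, time in s.
With the tool pointing down it reaches from about 0.275 to 0.75 m from the base axis. Payload 10.2 kg.
Tool frame: the origin (TCP) lies at the very end of the fingers, on their centre line; the grasp point (between the pads) lies 19 mm behind it (env.tcp_to_grasp is the distance from the TCP to the grasp point, in m); y points along the fingers, x is the direction in which the jaws open and shut, and the axes are right-handed (so a half turn about y gives the same grasp; the last joint's range is limited). The gripper opens to 85 mm and grips with 20 to 120 N. Pads are 22 mm wide; open, the fingers measure 114 mm over their backs; the gripper's body (76 mm by 85 mm) begins 54 mm behind the grasp point. The pads swing forward as they close: fully open they stand 13 mm farther back than shut.
Start: joints at [-1.334, 0.313, 1.498, -0, 1.331, -0.223], TCP at [0.233, -0.47, 0.231] pointing down, gripper open.
Joint ranges: [-2.94, 2.94], [-0.97, 2.17], [0.19, 2.56], [-1.23, 4.37], [0.02, 3.11], [-2.88, 2.88]. Speed limits (rad/s): [2.39, 2.39, 3.01, 3.14, 3.14, 3.14].

### API

Orientations are given as a rotation vector (axis times angle).
In Python, from workcell import readout, get_image, camera_params, env gives the robot as it stands.
- The arm moves only by the tool servo_tool, never from a script. Its argument "moves" is one flat list of numbers, 5 for each row, row after row: the closure in counts, from 0 (fully open) to 255 (shut), then the shift along the tool's x, y, z in m, then the turn about the tool's y in degrees. A call has 1 to 12 rows; each row is the pose to reach, as a shift and turn from the pose measured when the call began, along the tool's axes at that moment; what a row does not reach only later rows make up. A row lasts 1/10 s, in which the tool goes at most 50 mm and 8.59 degrees, less where a joint would pass 70% of its speed; a pose out of reach is approached as far as the arm can. A call with a gripper value outside its range is refused whole. The fingers move at their own pace and stop on an object; "newtons" is the grip in N (left out, the last holds). Time passes only in rows, so rows that repeat a pose let the fingers close. It gives the time, the measured TCP pose, the force and the opening at its end, in the units of the state.
- readout.get_obs(): the state, without advancing time (a new reading comes with each control period).
- get_image(name): name is "scene" or "top"; returns the picture (420x560x3 uint8, blue, green, red); there is no depth.
- camera_params(name): a dict with "fx", "fy", "cx", "cy" (pixels), "dist_coeffs" ([k1, k2, p1, p2, k3] as OpenCV has them; the pictures are not rectified), "R" (3x3) and "t" (3): a world point X has camera coordinates R X + t. Camera axes: x right, y down, z forward; pixel columns grow to the right and rows downward; lengths in m; the calibration is good to about 2 mm. A picture is of the moment at which its call begins. camera_params takes no time and is no camera call.
- env.hand_in(): hands the job in, once; it reports no verdict.
The state is a dict: "clock": time; "joints": joint angles; "joint_vel": joint speeds; "joint_efforts": joint torques, N m; "position": TCP position; "ee_rot": TCP orientation; "force": force on the tool from outside, world axes, zero at the start; "moment": the same for the moment, N m; "width": opening from 0.0 (shut) to 1.0 (fully open).
Only numpy, scipy, OpenCV 4.12 (cv2) and the standard library are available. Lean on these libraries where they do the work, as an engineer would, in place of code of your own. Each camera call takes 0.05 s, during which the arm holds its last target.

### The job

Clear away the polishing supplies. Some of the white powder jars have a loose screw cap, which only shows when you tug it: see that every cap is screwed tight before its jar goes on the low wooden shelf, and stand all the jars upright there. Lay the paste syringes in the aluminium trays without moving their plungers, those with the plunger drawn out in the long tray and those pushed fully home in the short one, and leave the other things on the bench where they are.

Things in the scene. Friction and masses are not known exactly. Their poses are not given: they have to be found in the camera images.
- jar_1_mid (a point): centre, half-way up, of a pale (white, grey in shade) plastic powder jar with a black ribbed screw cap: 52 mm across and 80 mm tall with its cap, 0.3 to 0.5 kg. This point is 40 mm above its underside, z up along the jar. The cap is 47 mm across and takes up the top 22 mm (58 to 80 mm above the underside); the body is 52 mm across up to 49 mm above the underside, so fingers that reach lower than that clamp the jar along with its cap. All jars look alike; not all are present
- jar_1_cap (a joint): turn of that jar's cap in rad, growing anticlockwise seen from above (loosening). The zero is arbitrary and differs from cap to cap, so the reading alone does not tell whether the cap is tight. Turned clockwise, a loose cap goes easily (0.03 N m, while the jar stands on the bench and its own weight keeps it from turning along) for 0.5 to 1.0 rad and then stops hard: that is tight; turning on only spins the whole jar and the reading stays. It never comes off
- jar_1_lift (a joint): how far that cap stands above its seat, m. Every cap left alone rests at 0; tugged straight up, a loose cap rises 2 to 6 mm before the jar comes with it, a tight cap about 1 mm at most
- jar_2_mid (a point): centre, half-way up, of a pale (white, grey in shade) plastic powder jar with a black ribbed screw cap: 52 mm across and 80 mm tall with its cap, 0.3 to 0.5 kg. This point is 40 mm above its underside, z up along the jar. The cap is 47 mm across and takes up the top 22 mm (58 to 80 mm above the underside); the body is 52 mm across up to 49 mm above the underside, so fingers that reach lower than that clamp the jar along with its cap. All jars look alike; not all are present
- jar_2_cap (a joint): turn of that jar's cap in rad, growing anticlockwise seen from above (loosening). The zero is arbitrary and differs from cap to cap, so the reading alone does not tell whether the cap is tight. Turned clockwise, a loose cap goes easily (0.03 N m, while the jar stands on the bench and its own weight keeps it from turning along) for 0.5 to 1.0 rad and then stops hard: that is tight; turning on only spins the whole jar and the reading stays. It never comes off
- jar_2_lift (a joint): how far that cap stands above its seat, m. Every cap left alone rests at 0; tugged straight up, a loose cap rises 2 to 6 mm before the jar comes with it, a tight cap about 1 mm at most
- jar_3_mid (a point): centre, half-way up, of a pale (white, grey in shade) plastic powder jar with a black ribbed screw cap: 52 mm across and 80 mm tall with its cap, 0.3 to 0.5 kg. This point is 40 mm above its underside, z up along the jar. The cap is 47 mm across and takes up the top 22 mm (58 to 80 mm above the underside); the body is 52 mm across up to 49 mm above the underside, so fingers that reach lower than that clamp the jar along with its cap. All jars look alike; not all are present
- jar_3_cap (a joint): turn of that jar's cap in rad, growing anticlockwise seen from above (loosening). The zero is arbitrary and differs from cap to cap, so the reading alone does not tell whether the cap is tight. Turned clockwise, a loose cap goes easily (0.03 N m, while the jar stands on the bench and its own weight keeps it from turning along) for 0.5 to 1.0 rad and then stops hard: that is tight; turning on only spins the whole jar and the reading stays. It never comes off
- jar_3_lift (a joint): how far that cap stands above its seat, m. Every cap left alone rests at 0; tugged straight up, a loose cap rises 2 to 6 mm before the jar comes with it, a tight cap about 1 mm at most
- jar_4_mid (a point): centre, half-way up, of a pale (white, grey in shade) plastic powder jar with a black ribbed screw cap: 52 mm across and 80 mm tall with its cap, 0.3 to 0.5 kg. This point is 40 mm above its underside, z up along the jar. The cap is 47 mm across and takes up the top 22 mm (58 to 80 mm above the underside); the body is 52 mm across up to 49 mm above the underside, so fingers that reach lower than that clamp the jar along with its cap. All jars look alike; not all are present
- jar_4_cap (a joint): turn of that jar's cap in rad, growing anticlockwise seen from above (loosening). The zero is arbitrary and differs from cap to cap, so the reading alone does not tell whether the cap is tight. Turned clockwise, a loose cap goes easily (0.03 N m, while the jar stands on the bench and its own weight keeps it from turning along) for 0.5 to 1.0 rad and then stops hard: that is tight; turning on only spins the whole jar and the reading stays. It never comes off
- jar_4_lift (a joint): how far that cap stands above its seat, m. Every cap left alone rests at 0; tugged straight up, a loose cap rises 2 to 6 mm before the jar comes with it, a tight cap about 1 mm at most
- syringe_1_mid (a point): centre of the barrel of a grey paste syringe lying on its side: barrel 24 mm across and 80 mm long along the local x axis, nozzle cone (12 mm more) to +x, a finger flange 36 mm wide (along y) and 24 mm high at x = -40 mm which keeps it from rolling, white plunger rod with a thumb plate beyond it to -x. 55 g. z is up; this point is 12 mm above the surface it lies on. Not all syringes are present
- syringe_1_plunger (a joint): how far that plunger is drawn out, m: under 0.003 = pushed home (spent; syringe about 104 mm long over all), 0.028 to 0.035 = drawn out (full; 132 to 139 mm long). It stays where it is; about 2.5 N moves it
- syringe_2_mid (a point): centre of the barrel of a grey paste syringe lying on its side: barrel 24 mm across and 80 mm long along the local x axis, nozzle cone (12 mm more) to +x, a finger flange 36 mm wide (along y) and 24 mm high at x = -40 mm which keeps it from rolling, white plunger rod with a thumb plate beyond it to -x. 55 g. z is up; this point is 12 mm above the surface it lies on. Not all syringes are present
- syringe_2_plunger (a joint): how far that plunger is drawn out, m: under 0.003 = pushed home (spent; syringe about 104 mm long over all), 0.028 to 0.035 = drawn out (full; 132 to 139 mm long). It stays where it is; about 2.5 N moves it
- syringe_3_mid (a point): centre of the barrel of a grey paste syringe lying on its side: barrel 24 mm across and 80 mm long along the local x axis, nozzle cone (12 mm more) to +x, a finger flange 36 mm wide (along y) and 24 mm high at x = -40 mm which keeps it from rolling, white plunger rod with a thumb plate beyond it to -x. 55 g. z is up; this point is 12 mm above the surface it lies on. Not all syringes are present
- syringe_3_plunger (a joint): how far that plunger is drawn out, m: under 0.003 = pushed home (spent; syringe about 104 mm long over all), 0.028 to 0.035 = drawn out (full; 132 to 139 mm long). It stays where it is; about 2.5 N moves it
- jar_shelf_top (a point): centre of the upper face of the low wooden jar shelf, 40 mm above the bench; the board is 100 mm (local x) by 310 mm (local y), with a steel rail 20 mm high along its back edge (+x), its inner side 43 mm from the centre. Fixed
- long_tray_floor (a point): centre of the inner floor of the long aluminium tray, 120 mm (local x) by 160 mm (local y) outside, walls 4 mm thick, rim 12 mm above this floor and 16 mm above the bench. Fixed; it and the short tray may change places
- short_tray_floor (a point): the same for the short aluminium tray, 120 mm (local x) by 130 mm (local y) outside, walls and rim as on the long one
- lens_can: black round lens can, 40 mm across, 52 mm tall, origin at its underside; a bystander

How it is judged:
By the outcome, as a careful person would: the job done as asked, in the order asked, and still so for the second after the job is handed in, with the robot touching nothing.
Of jar_1, jar_2, jar_3, jar_4 only 3 to 4 are there at a start; the rules pass over those that are not, and their reading is None.
Of syringe_1, syringe_2, syringe_3 only 2 to 3 are there at a start; the rules pass over those that are not, and their reading is None.
At some moment in a run one of syringe_1, syringe_2, syringe_3 may be knocked a few centimetres aside while the robot is not near it.
Once in a run the grip may slacken for a moment while it holds something.
It also fails if it takes over 210 s, if anything falls off the work surface, if the arm or the gripper's body presses on something with over 40 N, if the wrist force passes 120 N, or if a joint passes its speed limit or range.

## Working session

There is one attempt and no reset: what is moved stays moved. The work goes in short steps, Python scripts to look and compute and a tool call to move; the robot and the scene stay as the last step left them, time stands still between calls to the robot, and variables do not carry over. Pictures are saved under pics/ and viewed, and the job is handed in when it is done.

Besides the shell and the picture viewer there is one more tool, called after "Emit:" by a JSON object that holds its "fn" and its "kwargs", one argument or row to a line. servo_tool: Moves the arm, as the interface text tells. Its arguments: {"type":"object","properties":{"moves":{"type":"array"},"newtons":{"type":"number"}},"required":["moves"]}

```bash
ls; mkdir -p pics
python3 - <<'E'
from workcell import readout,get_image,camera_params,env
import cv2
print(readout.get_obs())
for n in ("top","scene"):
    cv2.imwrite(f"pics/{n}0.png",get_image(n)); print(camera_params(n))
print(env.tcp_to_grasp)
E
```

```text
pics
{'clock': 0.0, 'joints': array([-1.33441906e+00,  3.13470784e-01,  1.49841948e+00, -4.23908944e-06,
        1.33096640e+00, -2.23414294e-01]), 'joint_vel': array([ 0.00026579,  0.0004879 , -0.0003285 ,  0.00011436, -0.0002917 ,
        0.00152841]), 'joint_efforts': array([-3.10142510e-03, -4.12269831e+01, -2.59743047e+01, -4.10928915e-04,
        4.23808931e-03, -7.62404284e-06]), 'position': array([ 0.23289808, -0.47024449,  0.23073106]), 'ee_rot': array([-1.39140699,  0.86483702, -0.86335834]), 'force': array([ 0.86924813, -0.30535223,  0.07590525]), 'moment': array([-0.01696031, -0.00996012, -0.00564224]), 'width': 1.0042955521842516}
{'fx': 429.92639986616945, 'fy': 429.92639986616945, 'cx': 281.51212734842386, 'cy': 212.17767735560858, 'dist_coeffs': array([-0.03646816,  0.        ,  0.        ,  0.        ,  0.        ]), 'R': array([[ 1.54571630e-02, -9.99879355e-01,  1.53372765e-03],
       [-9.97789255e-01, -1.55239720e-02, -6.46189479e-02],
       [ 6.46349615e-02, -5.31511359e-04, -9.97908833e-01]]), 't': array([0.02338025, 0.54116776, 1.25373853])}
{'fx': 391.7020901274272, 'fy': 391.7020901274272, 'cx': 281.31654972534267, 'cy': 216.58396629785815, 'dist_coeffs': array([0.00637356, 0.        , 0.        , 0.        , 0.        ]), 'R': array([[-0.57003085, -0.82161336, -0.0040397 ],
       [-0.52115955,  0.36536995, -0.771296  ],
       [ 0.63518308, -0.43755719, -0.63646379]]), 't': array([0.30510408, 0.2974366 , 0.81889972])}
0.0187
```

View pics/top0.png

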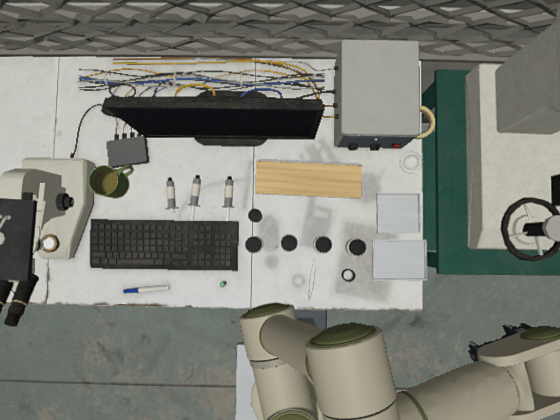

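View pics/scene0.png

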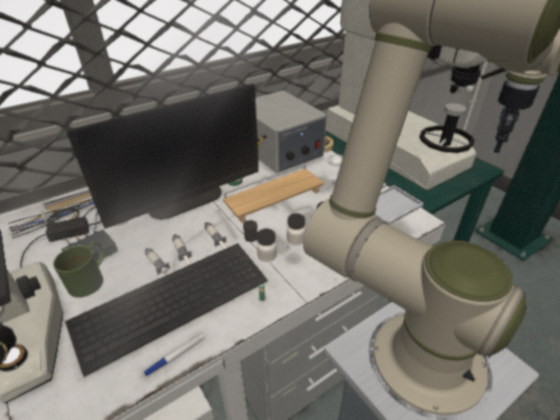

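Run:
```python
import cv2
im=cv2.imread("pics/top0.png")
cv2.imwrite("pics/z1.png",cv2.resize(im[150:300,230:430],(800,600),interpolation=cv2.INTER_CUBIC))
cv2.imwrite("pics/z2.png",cv2.resize(im[165:230,150:270],None,fx=6.5,fy=6.5,interpolation=cv2.INTER_CUBIC))
im=cv2.imread("pics/scene0.png")
cv2.imwrite("pics/z3.png",cv2.resize(im[160:300,130:330],(800,560),interpolation=cv2.INTER_CUBIC))
```

```text
(no output)
```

View pics/z1.png

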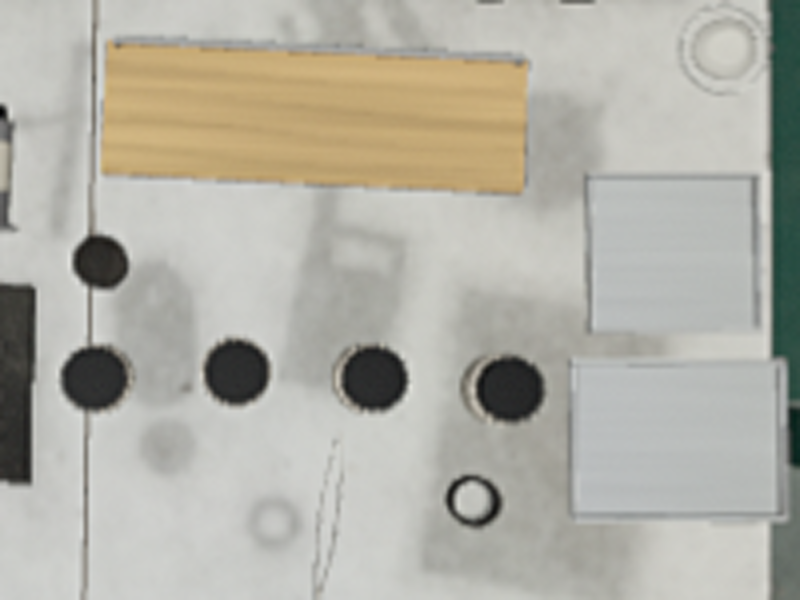

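View pics/z2.png

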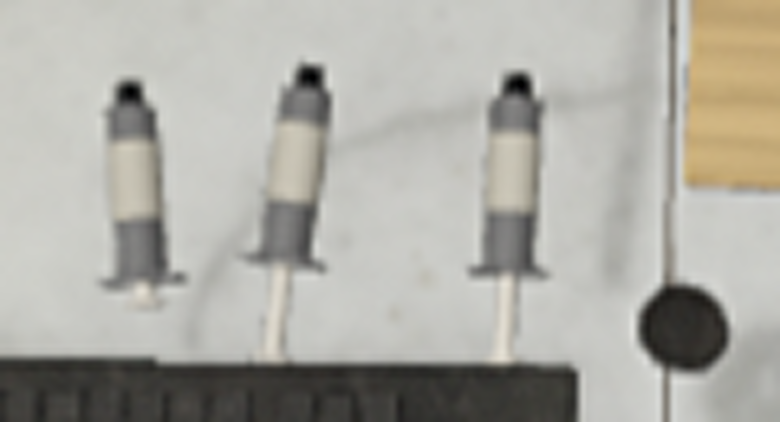

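View pics/z3.png

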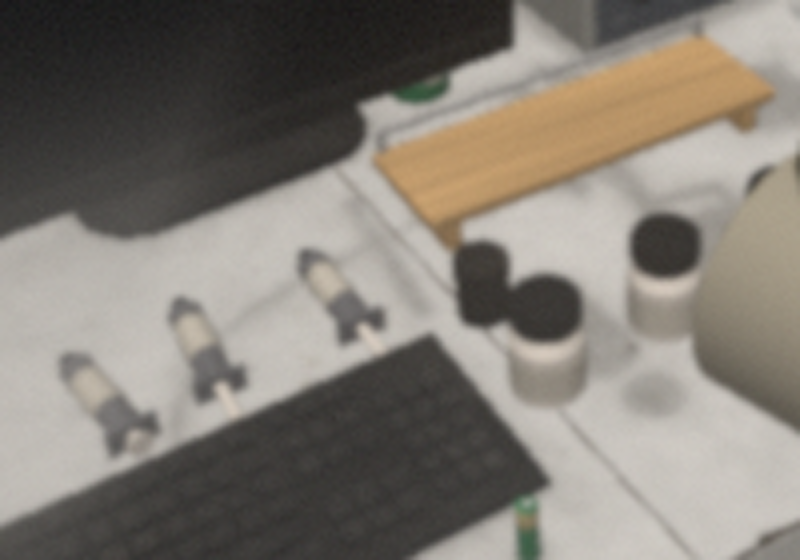

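```bash
cat > h.py <<'E'
import numpy as np,cv2
from scipy.spatial.transform import Rotation as Ro
from workcell import readout,get_image,camera_params,env
def p2w(n,px,z):
    c=camera_params(n);K=np.array([[c['fx'],0,c['cx']],[0,c['fy'],c['cy']],[0,0,1]])
    u=cv2.undistortPoints(np.array(px,float).reshape(-1,1,2),K,c['dist_coeffs']).reshape(-1,2)
    d=np.c_[u,np.ones(len(u))]@c['R']; o=-c['R'].T@c['t']
    return o+d*((z-o[2])/d[:,2])[:,None]
def w2p(n,P):
    c=camera_params(n);K=np.array([[c['fx'],0,c['cx']],[0,c['fy'],c['cy']],[0,0,1]])
    return cv2.projectPoints(np.array(P,float).reshape(-1,3),cv2.Rodrigues(c['R'])[0],c['t'],K,c['dist_coeffs'])[0].reshape(-1,2)
def pose():
    o=readout.get_obs();return o,Ro.from_rotvec(o['ee_rot']).as_matrix()
def st():
    o,R=pose();print('t%.2f'%o['clock'],'pos',o['position'].round(4),'yaw(toolx)%.1f'%np.degrees(np.arctan2(R[1,0],R[0,0])),'tilt',R[2,1].round(4),'F',o['force'].round(2),'M',o['moment'].round(3),'w%.3f'%o['width'],'q',o['joints'].round(2))
def go(x,y,z,yaw=None):
    "shift in tool axes to world pose; yaw deg of tool x (mod 180)"
    o,R=pose();d=R.T@(np.array([x,y,z])-o['position'])
    t=0
    if yaw is not None:
        cur=np.degrees(np.arctan2(R[1,0],R[0,0])); t=-(yaw-cur)   # + about tool y(down) = clockwise
        t=(t+90)%180-90
    print('shift xyz',d.round(4),'turn %.1f'%t)
def snap(n,f,crop=None,s=1):
    im=get_image(n)
    cv2.imwrite('pics/raw_'+f,im)
    if crop: x0,y0,x1,y1=crop; im=im[y0:y1,x0:x1]
    if s!=1: im=cv2.resize(im,None,fx=s,fy=s,interpolation=cv2.INTER_CUBIC)
    cv2.imwrite('pics/'+f,im)
E
python3 - <<'E'
from h import *
st()
o,R=pose();print(R.round(3))
im=cv2.imread('pics/top0.png');g=im.max(2)
m=(g<70).astype(np.uint8)
n,l,s,c=cv2.connectedComponentsWithStats(m)
for i in range(1,n):
    if s[i][4]>60 and 200<c[i][1]<260 and c[i][0]>245: print(c[i],s[i],p2w('top',[c[i]],.08)[0].round(4),p2w('top',[c[i]],.052)[0].round(4))
# zoom pts
Z=lambda x,y:(230+x/4,150+y/4)
print('shelf',p2w('top',[Z(106,45),Z(526,62),Z(524,193),Z(101,174)],.04).round(3))
print('T1',p2w('top',[Z(587,176),Z(756,176),Z(758,331),Z(590,331)],.016).round(3))
print('T2',p2w('top',[Z(571,362),Z(782,362),Z(786,520),Z(573,520)],.016).round(3))
Y=lambda x,y:(150+x/6.5,165+y/6.5)
for a in [((128,85),(145,283)),((309,70),(285,262)),((516,78),(507,270))]:
    print('syr nozzle/flange',p2w('top',[Y(*a[0]),Y(*a[1])],.014).round(3).tolist())
print('kb',p2w('top',[Y(575,370),Y(0,360)],.02).round(3).tolist())
E
```

```text
t0.10 pos [ 0.2329 -0.4702  0.2308] yaw(toolx)-63.7 tilt -1.0 F [0.7  1.01 0.17] M [-0.019 -0.019  0.044] w1.001 q [-1.33  0.31  1.5   0.    1.33 -0.22]
[[ 0.444 -0.     0.896]
 [-0.896  0.001  0.444]
 [-0.001 -1.     0.   ]]
[533.20417029 222.74717637] [ 501  175   59   87 1151] [ 0.5177 -0.6848  0.08  ] [ 0.5191 -0.7015  0.052 ]
[254.84251969 215.        ] [249 209  13  13 127] [0.5276 0.1066 0.08  ] [0.5292 0.1083 0.052 ]
[533.73877551 228.87755102] [523 222  22  14 245] [ 0.5003 -0.686   0.08  ] [ 0.5012 -0.7027  0.052 ]
[288.77956989 242.60752688] [281 235  16  16 186] [0.4517 0.0101 0.08  ] [0.4515 0.0096 0.052 ]
[253.16939891 244.09836066] [246 237  16  15 183] [0.446  0.1097 0.08  ] [0.4457 0.1115 0.052 ]
[323.02185792 244.1420765 ] [316 237  15  15 183] [ 0.4488 -0.0858  0.08  ] [ 0.4486 -0.0885  0.052 ]
[356.9040404  246.82323232] [349 239  17  16 198] [ 0.4427 -0.1809  0.08  ] [ 0.4424 -0.1858  0.052 ]
shelf [[ 0.688  0.107  0.04 ]
 [ 0.68  -0.2    0.04 ]
 [ 0.584 -0.199  0.04 ]
 [ 0.593  0.109  0.04 ]]
T1 [[ 0.599 -0.251  0.016]
 [ 0.602 -0.377  0.016]
 [ 0.486 -0.378  0.016]
 [ 0.484 -0.253  0.016]]
T2 [[ 0.461 -0.239  0.016]
 [ 0.463 -0.396  0.016]
 [ 0.347 -0.399  0.016]
 [ 0.345 -0.241  0.016]]
syr nozzle/flange [[0.638, 0.367, 0.014], [0.547, 0.357, 0.014]]
syr nozzle/flange [[0.646, 0.284, 0.014], [0.557, 0.293, 0.014]]
syr nozzle/flange [[0.644, 0.189, 0.014], [0.555, 0.191, 0.014]]
kb [[0.51, 0.158, 0.02], [0.51, 0.42, 0.02]]
```

```bash
python3 -c "
from h import *
go(.443,-.181,.15,0); go(.443,-.181,.054,0)"
```

```text
shift xyz [-0.1659  0.0811  0.3166] turn -63.7
shift xyz [-0.1658  0.1771  0.3166] turn -63.7
```

Emit:
{"fn": "servo_tool", "kwargs": {
  "moves": [0,-0.166,0.081,0.3166,-63.7,0,-0.166,0.081,0.3166,-63.7,0,-0.166,0.081,0.3166,-63.7,0,-0.166,0.081,0.3166,-63.7,0,-0.166,0.081,0.3166,-63.7,0,-0.166,0.081,0.3166,-63.7,0,-0.166,0.081,0.3166,-63.7,0,-0.166,0.081,0.3166,-63.7,0,-0.166,0.081,0.3166,-63.7,0,-0.166,0.081,0.3166,-63.7,0,-0.166,0.081,0.3166,-63.7],
  "newtons": 30
}}

```text
clock: 1.2
position: [0.4426, -0.1819, 0.1503]
ee_rot: [-1.57, 0.001, -0.001]
force: [-0.1, 0.9, -0.2]
width: 0.998
```

```bash
python3 -c "
from h import *
st();go(.443,-.181,.054,0)
snap('scene','s1.png',(230,130,430,280),4)"
```

```text
t1.20 pos [ 0.4426 -0.1819  0.1503] yaw(toolx)-0.1 tilt -1.0 F [-0.14  0.94 -0.2 ] M [-0.012 -0.023 -0.015] w0.998 q [-0.64  0.3   1.75  0.    1.1  -0.63]
shift xyz [0.0004 0.0963 0.0008] turn -0.1
```

View pics/s1.png

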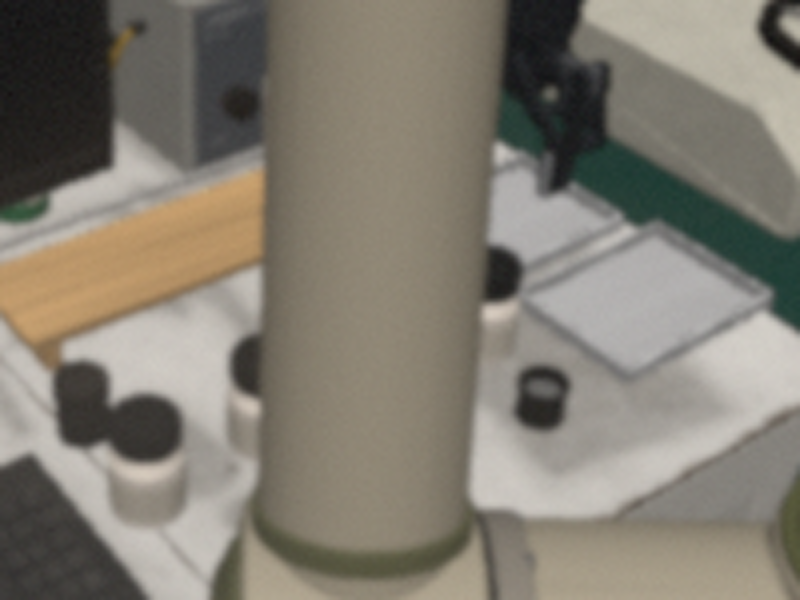

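Emit:
{"fn": "servo_tool", "kwargs": {
  "moves": [0,0,0.045,0,0,0,0,0.08,0,0,0,0,0.097,0.001,0,0,0,0.097,0.001,0,255,0,0.097,0.001,0,255,0,0.097,0.001,0,255,0,0.097,0.001,0,255,0,0.097,0.001,0,255,0,0.097,0.001,0,255,0,0.097,0.001,0,255,0,0.097,0.001,0]
}}

```text
clock: 2.35
position: [0.4429, -0.1814, 0.0546]
ee_rot: [-1.572, 0.0, -0.002]
force: [-2.9, 0.2, 5.4]
width: 0.537
```

```bash
python3 -c "
from h import *
st()"
```

```text
t2.35 pos [ 0.4429 -0.1814  0.0546] yaw(toolx)-0.1 tilt -1.0 F [-2.88  0.21  5.38] M [-0.068  0.337 -0.075] w0.537 q [-0.63  0.44  1.84  0.    0.86 -0.63]
```

Emit:
{"fn": "servo_tool", "kwargs": {
  "moves": [255,0,-0.0015,0,0,255,0,-0.0015,0,0,255,0,-0.0015,0,0,255,0,-0.0015,0,0]
}}

```text
clock: 2.75
position: [0.4428, -0.1812, 0.0559]
ee_rot: [-1.571, 0.0, -0.002]
force: [-0.4, 0.2, -4.1]
width: 0.538
```

Emit:
{"fn": "servo_tool", "kwargs": {
  "moves": [255,0,-0.0015,0,0,255,0,-0.0015,0,0,255,0,-0.0015,0,0,255,0,-0.0015,0,0]
}}

```text
clock: 3.15
position: [0.4428, -0.1812, 0.0574]
ee_rot: [-1.571, 0.001, -0.002]
force: [-0.7, 1.1, -3.5]
width: 0.54
```

Emit:
{"fn": "servo_tool", "kwargs": {
  "moves": [255,0,-0.004,0,0,255,0,-0.004,0,0,255,0,-0.004,0,0,255,0,-0.004,0,0]
}}

```text
clock: 3.55
position: [0.4427, -0.1812, 0.0613]
ee_rot: [-1.571, 0.001, -0.002]
force: [0.7, -0.1, -3.1]
width: 0.539
```

```bash
python3 -c "
from h import *
st();go(.4427,-.181,.108,0);go(.628,-.160,.108,0);go(.628,-.160,.095,0)"
```

```text
t3.55 pos [ 0.4427 -0.1812  0.0613] yaw(toolx)-0.1 tilt -1.0 F [ 0.72 -0.15 -3.08] M [ 0.017  0.02  -0.014] w0.539 q [-0.63  0.43  1.83  0.    0.88 -0.63]
shift xyz [ 0.     -0.0467  0.0002] turn -0.1
shift xyz [ 0.1853 -0.0465  0.0215] turn -0.1
shift xyz [ 0.1853 -0.0335  0.0215] turn -0.1
```

Emit:
{"fn": "servo_tool", "kwargs": {
  "moves": [255,0,-0.02,0,0,255,0,-0.047,0,0,255,0.015,-0.047,0.002,0,255,0.045,-0.047,0.005,0,255,0.075,-0.047,0.009,0,255,0.105,-0.047,0.013,0,255,0.135,-0.047,0.017,0,255,0.165,-0.047,0.02,0,255,0.185,-0.047,0.0215,0,255,0.185,-0.047,0.0215,0,255,0.185,-0.047,0.0215,0],
  "newtons": 50
}}

```text
clock: 4.65
position: [0.6274, -0.1598, 0.1078]
ee_rot: [-1.571, 0.001, -0.001]
force: [0.5, 0.9, -3.7]
width: 0.531
```

```bash
python3 -c "
from h import *
st();go(.628,-.160,.095,0)
snap('top','t2.png',(230,120,430,270),4);snap('scene','s2.png',(130,130,330,280),4)"
```

```text
t4.65 pos [ 0.6274 -0.1598  0.1078] yaw(toolx)-0.1 tilt -1.0 F [ 0.45  0.89 -3.7 ] M [-0.002 -0.004 -0.014] w0.531 q [-0.43  0.69  1.24 -0.    1.21 -0.43]
shift xyz [ 0.0006  0.0128 -0.0002] turn -0.1
```

View pics/t2.png

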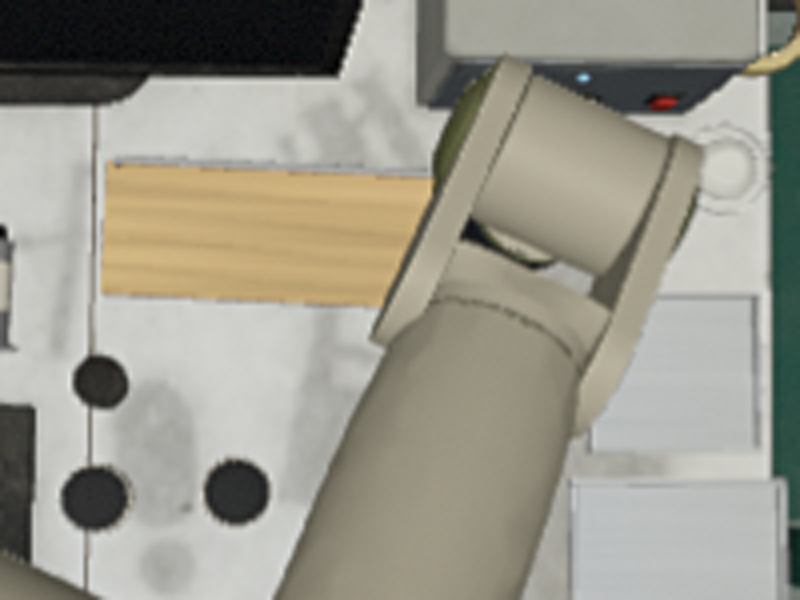

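View pics/s2.png

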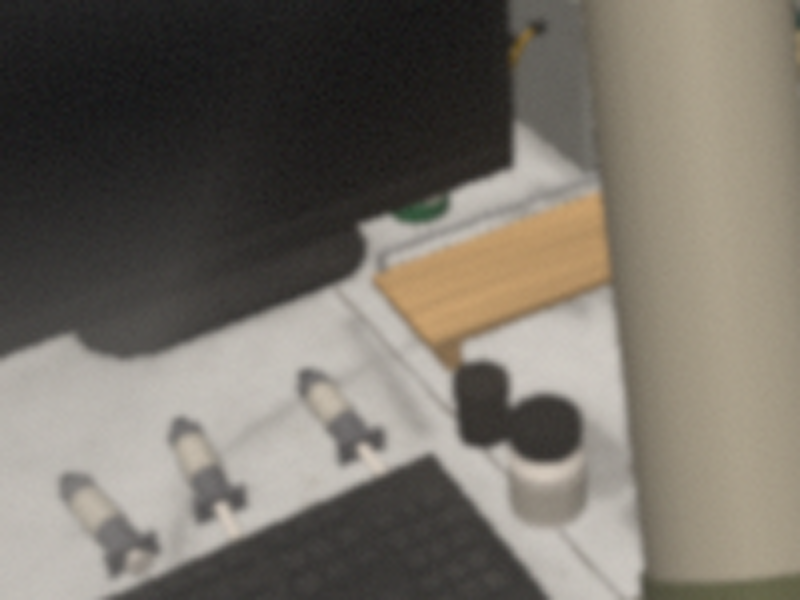

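Emit:
{"fn": "servo_tool", "kwargs": {
  "moves": [255,0.0006,0.008,0,0,255,0.0006,0.012,0,0,255,0.0006,0.013,0,0,255,0.0006,0.013,0,0,255,0.0006,0.013,0,0]
}}

```text
clock: 5.25
position: [0.6276, -0.1601, 0.0955]
ee_rot: [-1.571, 0.001, -0.002]
force: [-1.6, 0.7, -2.2]
width: 0.531
```

Emit:
{"fn": "servo_tool", "kwargs": {
  "moves": [255,0,0.0015,0,0,255,0,0.0015,0,0,0,0,0.0015,0,0,0,0,0.0015,0,0,0,0,0.0015,0,0,0,0,-0.03,0,0,0,0,-0.07,0,0,0,0,-0.09,0,0,0,0,-0.09,0,0]
}}

```text
clock: 6.15
position: [0.6289, -0.1605, 0.189]
ee_rot: [-1.574, -0.003, -0.006]
force: [-0.2, 0.6, -0.3]
width: 0.999
```

```bash
python3 -c "
from h import *
st();go(.449,-.086,.15,0);go(.449,-.086,.054,0)"
```

```text
t6.15 pos [ 0.6289 -0.1605  0.189 ] yaw(toolx)-0.1 tilt -1.0 F [-0.22  0.64 -0.27] M [-0.027 -0.019 -0.018] w0.999 q [-0.43  0.62  1.15 -0.    1.37 -0.43]
shift xyz [-0.1802  0.0377  0.0743] turn -0.1
shift xyz [-0.1808  0.1337  0.0746] turn -0.1
```

Emit:
{"fn": "servo_tool", "kwargs": {
  "moves": [0,-0.045,0.01,0.019,0,0,-0.09,0.02,0.037,0,0,-0.135,0.03,0.056,0,0,-0.18,0.038,0.0745,0,0,-0.1805,0.038,0.0745,0,0,-0.1805,0.038,0.0745,0,0,-0.1808,0.08,0.0746,0,0,-0.1808,0.12,0.0746,0,0,-0.1808,0.1337,0.0746,0,0,-0.1808,0.1337,0.0746,0,0,-0.1808,0.1337,0.0746,0]
}}

```text
clock: 7.25
position: [0.4502, -0.0866, 0.0545]
ee_rot: [-1.574, -0.004, -0.007]
force: [0.4, 0.3, 0.8]
width: 0.997
```

Emit:
{"fn": "servo_tool", "kwargs": {
  "moves": [255,0,0,0,0,255,0,0,0,0,255,0,0,0,0,255,0,0,0,0,255,0,0,0,0,255,0,0,0,0,255,0,0,0,0],
  "newtons": 30
}}

```text
clock: 7.95
position: [0.4505, -0.0868, 0.0553]
ee_rot: [-1.575, -0.005, -0.008]
force: [-2.7, -0.5, 6.1]
width: 0.541
```

Emit:
{"fn": "servo_tool", "kwargs": {
  "moves": [255,0,-0.0015,0,0,255,0,-0.0015,0,0,255,0,-0.0015,0,0,255,0,-0.0015,0,0]
}}

```text
clock: 8.35
position: [0.4503, -0.0867, 0.0566]
ee_rot: [-1.575, -0.005, -0.008]
force: [0.2, -0.6, -2.7]
width: 0.542
```

Emit:
{"fn": "servo_tool", "kwargs": {
  "moves": [255,0,-0.001,0,0,255,0,-0.001,0,0,255,0,-0.001,0,0]
}}

```text
clock: 8.65
position: [0.4503, -0.0867, 0.0575]
ee_rot: [-1.575, -0.005, -0.008]
force: [0.1, -1.4, -3.6]
width: 0.54
```

Emit:
{"fn": "servo_tool", "kwargs": {
  "moves": [255,0,-0.006,0,0,255,0,-0.006,0,0,255,0,-0.006,0,0,255,0,-0.006,0,0]
}}

```text
clock: 9.05
position: [0.4502, -0.0867, 0.0636]
ee_rot: [-1.575, -0.005, -0.008]
force: [-0.1, -0.3, -2.9]
width: 0.541
```

```bash
python3 -c "
from h import *
st();go(.628,-.085,.112,0)
snap('scene','s3.png',(230,130,430,280),4)"
```

```text
t9.05 pos [ 0.4502 -0.0867  0.0636] yaw(toolx)-0.1 tilt -1.0 F [-0.12 -0.3  -2.94] M [0.016 0.047 0.026] w0.541 q [-0.45  0.39  1.9  -0.    0.85 -0.44]
shift xyz [ 0.1782 -0.0471  0.0019] turn -0.1
```

View pics/s3.png

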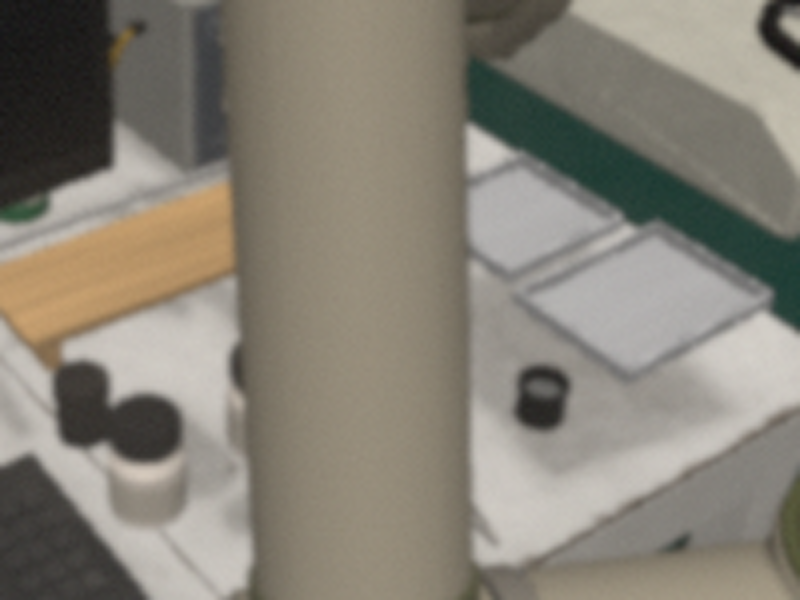

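Emit:
{"fn": "servo_tool", "kwargs": {
  "moves": [255,0,-0.02,0,0,255,0,-0.046,0,0,255,0.018,-0.046,0,0,255,0.048,-0.046,0,0,255,0.078,-0.046,0,0,255,0.108,-0.046,0.001,0,255,0.138,-0.046,0.001,0,255,0.165,-0.046,0.002,0,255,0.178,-0.046,0.002,0,255,0.178,-0.046,0.002,0,255,0.178,-0.046,0.002,0],
  "newtons": 50
}}

```text
clock: 10.2
position: [0.6272, -0.0847, 0.1102]
ee_rot: [-1.574, -0.004, -0.006]
force: [-1.1, 0.7, -3.1]
width: 0.532
```

```bash
python3 -c "
from h import *
st();go(.628,-.085,.0955,0)
snap('top','t3.png',(230,120,430,270),4)"
```

```text
t10.20 pos [ 0.6272 -0.0847  0.1102] yaw(toolx)-0.1 tilt -1.0 F [-1.07  0.67 -3.13] M [ 0.015  0.006 -0.003] w0.532 q [-0.32  0.65  1.3  -0.    1.18 -0.32]
shift xyz [ 0.0007  0.0147 -0.0002] turn -0.1
```

View pics/t3.png

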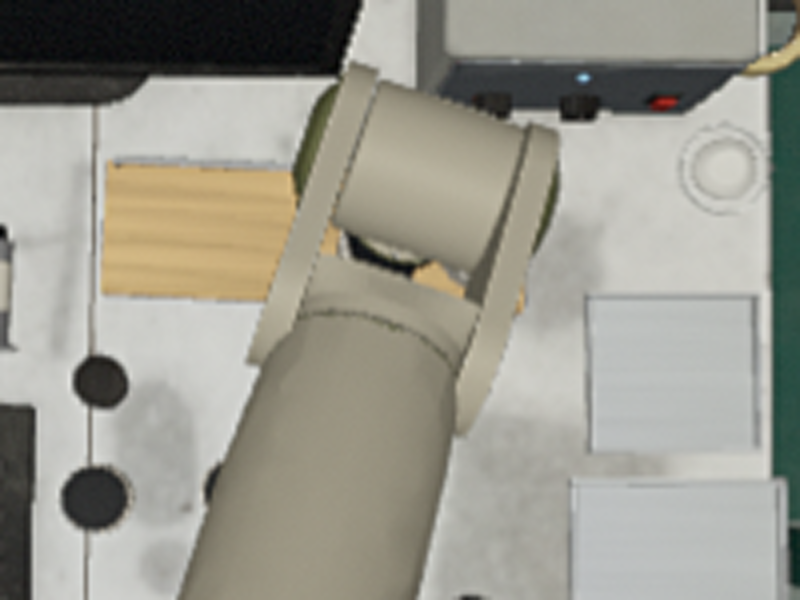

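Emit:
{"fn": "servo_tool", "kwargs": {
  "moves": [255,0.0006,0.01,0,0,255,0.0006,0.014,0,0,255,0.0006,0.0155,0,0,255,0.0006,0.0165,0,0,255,0.0006,0.0165,0,0,0,0,0.0165,0,0,0,0,0.0165,0,0,0,0,0.0165,0,0,0,0,-0.02,0,0,0,0,-0.065,0,0,0,0,-0.075,0,0,0,0,-0.075,0,0]
}}

```text
clock: 11.45
position: [0.6272, -0.0847, 0.1873]
ee_rot: [-1.575, -0.006, -0.009]
force: [-0.4, 0.3, -0.5]
width: 1.002
```

```bash
python3 -c "
from h import *
st();go(.452,.010,.15,0);go(.452,.010,.054,0)
print(p2w('top',[(320,138)],.08),p2w('top',[(320,100)],.35),p2w('top',[(310,137)],.33))"
```

```text
t11.45 pos [ 0.6272 -0.0847  0.1873] yaw(toolx)-0.1 tilt -0.9999 F [-0.37  0.26 -0.5 ] M [ 0.008 -0.017  0.006] w1.002 q [-0.32  0.58  1.21 -0.    1.34 -0.32]
shift xyz [-0.1758  0.035   0.0945] turn -0.1
shift xyz [-0.1768  0.131   0.095 ] turn -0.1
[[ 0.75001628 -0.07449806  0.08      ]] [[ 0.7707278  -0.04984677  0.35      ]] [[ 0.6915163  -0.02972792  0.33      ]]
```

Emit:
{"fn": "servo_tool", "kwargs": {
  "moves": [0,-0.044,0.009,0.024,0,0,-0.088,0.018,0.048,0,0,-0.132,0.027,0.072,0,0,-0.176,0.035,0.0945,0,0,-0.176,0.035,0.0945,0,0,-0.176,0.035,0.0945,0,0,-0.1765,0.08,0.095,0,0,-0.1768,0.12,0.095,0,0,-0.1768,0.131,0.095,0,0,-0.1768,0.131,0.095,0,0,-0.1768,0.131,0.095,0]
}}

```text
clock: 12.55
position: [0.4533, 0.0096, 0.0552]
ee_rot: [-1.576, -0.008, -0.011]
force: [0.0, 0.1, 0.4]
width: 1.0
```

Emit:
{"fn": "servo_tool", "kwargs": {
  "moves": [255,0,0,0,0,255,0,0,0,0,255,0,0,0,0,255,0,0,0,0,255,0,0,0,0,255,0,0,0,0,255,0,0,0,0],
  "newtons": 30
}}

```text
clock: 13.25
position: [0.4535, 0.0095, 0.0561]
ee_rot: [-1.576, -0.009, -0.012]
force: [-1.8, -0.5, 7.7]
width: 0.54
```

Emit:
{"fn": "servo_tool", "kwargs": {
  "moves": [255,0,-0.0015,0,0,255,0,-0.0015,0,0,255,0,-0.0015,0,0,255,0,-0.0015,0,0]
}}

```text
clock: 13.65
position: [0.4535, 0.0095, 0.0576]
ee_rot: [-1.576, -0.009, -0.012]
force: [0.2, -0.5, 0.1]
width: 0.54
```

Emit:
{"fn": "servo_tool", "kwargs": {
  "moves": [255,0,-0.001,0,0,255,0,-0.001,0,0,255,0,-0.001,0,0]
}}

```text
clock: 13.95
position: [0.4535, 0.0095, 0.0586]
ee_rot: [-1.576, -0.009, -0.012]
force: [-0.5, -0.4, -0.7]
width: 0.541
```

Emit:
{"fn": "servo_tool", "kwargs": {
  "moves": [255,0,0.0025,0,0,255,0,0.0025,0,0,255,0,0.0025,0,6,255,0,0.0025,0,12,255,0,0.0025,0,18,255,0,0.0025,0,24,255,0,0.0025,0,30,255,0,0.0025,0,36,255,0,0.0025,0,42,255,0,0.0025,0,48]
}}

```text
clock: 14.95
position: [0.4543, 0.0094, 0.0564]
ee_rot: [-1.468, 0.646, -0.672]
force: [1.8, 0.0, 0.9]
width: 0.538
```

```bash
python3 -c "
from h import *
st()"
```

```text
t14.95 pos [0.4543 0.0094 0.0564] yaw(toolx)-48.4 tilt -0.9999 F [1.75 0.02 0.9 ] M [-0.143 -0.495  0.093] w0.538 q [-0.24  0.39  1.92 -0.    0.82  0.61]
```

Emit:
{"fn": "servo_tool", "kwargs": {
  "moves": [255,0,0,0,5,255,0,0,0,10,255,0,0,0,15,255,0,0,0,20,255,0,0,0,25,255,0,0,0,30]
}}

```text
clock: 15.55
position: [0.4551, 0.009, 0.0565]
ee_rot: [-1.291, 1.045, -1.075]
force: [1.4, -1.5, 0.6]
width: 0.54
```

```bash
python3 -c "
from h import *
st()"
```

```text
t15.55 pos [0.4551 0.009  0.0565] yaw(toolx)-78.5 tilt -0.9998 F [ 1.35 -1.54  0.57] M [-0.485 -0.384  0.04 ] w0.540 q [-0.24  0.39  1.92 -0.    0.82  1.14]
```

Emit:
{"fn": "servo_tool", "kwargs": {
  "moves": [255,0,-0.0015,0,0,255,0,-0.0015,0,0,255,0,-0.0015,0,0,255,0,-0.0015,0,0]
}}

```text
clock: 15.95
position: [0.4547, 0.0091, 0.0577]
ee_rot: [-1.292, 1.045, -1.073]
force: [0.3, -1.9, -4.3]
width: 0.539
```

Emit:
{"fn": "servo_tool", "kwargs": {
  "moves": [255,0,-0.0008,0,0,255,0,-0.0008,0,0,255,0,-0.0008,0,0]
}}

```text
clock: 16.25
position: [0.4546, 0.0092, 0.0585]
ee_rot: [-1.292, 1.045, -1.073]
force: [0.4, -1.1, -4.4]
width: 0.541
```

```bash
python3 -c "
from h import *
st();go(.4546,.0092,.110,-90);go(.628,-.008,.110,-90);"
```

```text
t16.25 pos [0.4546 0.0092 0.0585] yaw(toolx)-78.5 tilt -0.9998 F [ 0.45 -1.1  -4.39] M [-0.03   0.055 -0.024] w0.541 q [-0.24  0.39  1.92 -0.    0.82  1.13]
shift xyz [ 0.0005 -0.0515  0.0007] turn 11.5
shift xyz [ 0.052  -0.0486  0.1672] turn 11.5
```

Emit:
{"fn": "servo_tool", "kwargs": {
  "moves": [255,0,-0.02,0,0,255,0,-0.05,0,0,255,0.004,-0.051,0.015,0,255,0.014,-0.051,0.045,3,255,0.023,-0.05,0.075,6,255,0.032,-0.05,0.105,9,255,0.041,-0.049,0.135,11,255,0.05,-0.049,0.16,11.5,255,0.052,-0.0486,0.167,11.5,255,0.052,-0.0486,0.167,11.5,255,0.052,-0.0486,0.167,11.5],
  "newtons": 50
}}

```text
clock: 17.35
position: [0.6269, -0.0078, 0.1096]
ee_rot: [-1.203, 1.195, -1.22]
force: [-0.3, 0.1, -4.1]
width: 0.528
```

```bash
python3 -c "
from h import *
st();go(.628,-.008,.0955,-90);o,R=pose();print(R.round(3))"
```

```text
t17.35 pos [ 0.6269 -0.0078  0.1096] yaw(toolx)-90.0 tilt -0.9999 F [-0.34  0.12 -4.08] M [-0.028  0.043 -0.043] w0.528 q [-0.2   0.64  1.33 -0.    1.16  1.37]
shift xyz [0.0001 0.0141 0.0009] turn 0.0
[[ 0.001  0.015  1.   ]
 [-1.    -0.006  0.001]
 [ 0.006 -1.     0.015]]
```

Emit:
{"fn": "servo_tool", "kwargs": {
  "moves": [255,0,0.009,0.001,0,255,0,0.013,0.001,0,255,0,0.0145,0.001,0,255,0,0.0155,0.001,0,255,0,0.0155,0.001,0,75,0,0.0155,0.001,0,75,0,0.0155,0.001,0,75,0,0.0155,0.001,0,75,0,-0.02,0.001,0,75,0,-0.065,0.001,0,75,0,-0.08,0.001,0,75,0,-0.08,0.001,0]
}}

```text
clock: 18.55
position: [0.6276, -0.0075, 0.1922]
ee_rot: [-1.2, 1.191, -1.223]
force: [0.2, 0.3, 0.1]
width: 0.703
```

```bash
python3 -c "
from h import *
st();go(.446,.110,.15,45);go(.446,.110,.054,45);snap('top','t4.png',(150,120,430,270),2.85)"
```

```text
t18.55 pos [ 0.6276 -0.0075  0.1922] yaw(toolx)-90.0 tilt -0.9998 F [0.17 0.34 0.08] M [0.029 0.017 0.031] w0.703 q [-0.2   0.56  1.24 -0.    1.33  1.37]
shift xyz [-0.118   0.0378 -0.1823] turn 45.0
shift xyz [-0.1187  0.1338 -0.1842] turn 45.0
```

View pics/t4.png

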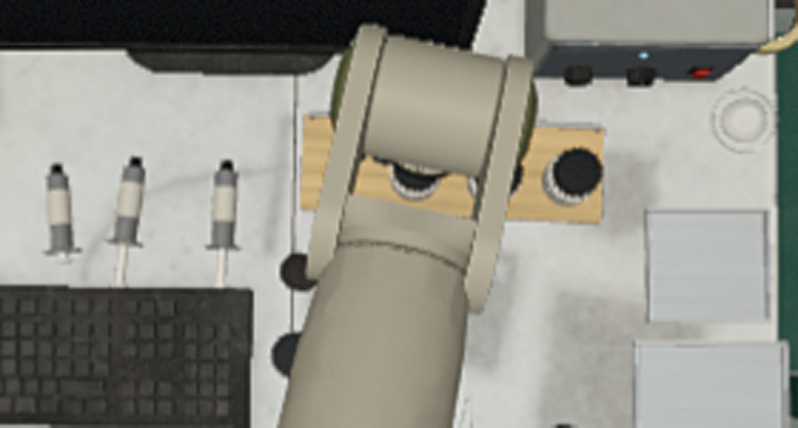

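Emit:
{"fn": "servo_tool", "kwargs": {
  "moves": [75,-0.02,0.006,-0.03,-8,75,-0.04,0.012,-0.06,-16,75,-0.06,0.018,-0.09,-24,75,-0.08,0.025,-0.12,-32,75,-0.1,0.03,-0.15,-40,75,-0.118,0.038,-0.182,-48,75,-0.118,0.038,-0.182,-56,75,-0.118,0.038,-0.182,-64,75,-0.118,0.038,-0.182,-72,75,-0.118,0.038,-0.182,-80,75,-0.118,0.038,-0.182,-88,75,-0.118,0.038,-0.182,-90]
}}

```text
clock: 19.8
position: [0.4444, 0.1101, 0.1466]
ee_rot: [-1.577, -0.014, -0.006]
force: [-0.7, -0.0, 0.3]
width: 0.705
```

```bash
python3 -c "
from h import *
st();go(.446,.110,.054,0)"
```

```text
t19.80 pos [0.4444 0.1101 0.1466] yaw(toolx)0.3 tilt -0.9999 F [-0.65 -0.04  0.33] M [-0.036  0.008 -0.04 ] w0.705 q [-0.01  0.25  1.82 -0.01  1.06 -0.01]
shift xyz [0.0004 0.0926 0.0005] turn 0.3
```

Emit:
{"fn": "servo_tool", "kwargs": {
  "moves": [75,0.0005,0.04,0.0005,0,75,0.0005,0.08,0.0005,0,75,0.0005,0.0925,0.0005,0,75,0.0005,0.0925,0.0005,0,75,0.0005,0.0925,0.0005,0,255,0.0005,0.0925,0.0005,0,255,0.0005,0.0925,0.0005,0,255,0.0005,0.0925,0.0005,0,255,0.0005,0.0925,0.0005,0,255,0.0005,0.0925,0.0005,0,255,0.0005,0.0925,0.0005,0],
  "newtons": 30
}}

```text
clock: 20.9
position: [0.4462, 0.1101, 0.0548]
ee_rot: [-1.577, -0.015, -0.006]
force: [-2.2, -0.0, 6.8]
width: 0.542
```

Emit:
{"fn": "servo_tool", "kwargs": {
  "moves": [255,0,-0.0015,0,0,255,0,-0.0015,0,0,255,0,-0.0015,0,0,255,0,-0.0015,0,0]
}}

```text
clock: 21.3
position: [0.4462, 0.1101, 0.0563]
ee_rot: [-1.577, -0.015, -0.007]
force: [-0.7, -0.4, 0.3]
width: 0.537
```

Emit:
{"fn": "servo_tool", "kwargs": {
  "moves": [255,0,-0.001,0,0,255,0,-0.001,0,0,255,0,-0.001,0,0]
}}

```text
clock: 21.6
position: [0.4462, 0.1101, 0.0573]
ee_rot: [-1.577, -0.015, -0.007]
force: [-0.0, 0.0, 0.1]
width: 0.539
```

Loose. Lower and tighten.

Emit:
{"fn": "servo_tool", "kwargs": {
  "moves": [255,0,0.0025,0,0,255,0,0.0025,0,0,255,0,0.0025,0,6,255,0,0.0025,0,12,255,0,0.0025,0,18,255,0,0.0025,0,24,255,0,0.0025,0,30,255,0,0.0025,0,36,255,0,0.0025,0,42,255,0,0.0025,0,48]
}}

```text
clock: 22.6
position: [0.4465, 0.1101, 0.0549]
ee_rot: [-1.47, 0.641, -0.666]
force: [-0.1, 0.3, 1.4]
width: 0.54
```

Emit:
{"fn": "servo_tool", "kwargs": {
  "moves": [255,0,0,0,6,255,0,0,0,12,255,0,0,0,18,255,0,0,0,24,255,0,0,0,30,255,0,0,0,36]
}}

```text
clock: 23.2
position: [0.4471, 0.1097, 0.055]
ee_rot: [-1.25, 1.119, -1.147]
force: [0.6, -2.3, 1.2]
width: 0.536
```

Emit:
{"fn": "servo_tool", "kwargs": {
  "moves": [255,0,-0.0015,0,0,255,0,-0.0015,0,0,255,0,-0.0015,0,0,255,0,-0.0015,0,0]
}}

```text
clock: 23.6
position: [0.447, 0.1098, 0.0563]
ee_rot: [-1.251, 1.118, -1.146]
force: [-0.4, -0.4, -3.3]
width: 0.537
```

Emit:
{"fn": "servo_tool", "kwargs": {
  "moves": [255,0,-0.0008,0,0,255,0,-0.0008,0,0,255,0,-0.0008,0,0]
}}

```text
clock: 23.9
position: [0.4468, 0.1098, 0.0571]
ee_rot: [-1.251, 1.118, -1.145]
force: [-0.3, 0.3, -3.9]
width: 0.536
```

```bash
python3 -c "
from h import *
st();go(.446,.11,.110,-90);go(.630,.066,.110,-90);"
```

```text
t23.90 pos [0.4468 0.1098 0.0571] yaw(toolx)-84.1 tilt -0.9999 F [-0.26  0.31 -3.92] M [ 0.     0.054 -0.062] w0.536 q [-0.01  0.4   1.9  -0.01  0.83  1.46]
shift xyz [ 0.0002 -0.053  -0.    ] turn 5.9
shift xyz [ 0.0629 -0.0498  0.1784] turn 5.9
```

```bash
python3 -c "
from h import *
go(.449,.04,.108,-90);go(.6,.04,.110,-90);go(.630,.066,.110,-90);"
```

```text
shift xyz [ 0.0701 -0.0504 -0.0043] turn 5.9
shift xyz [ 0.0857 -0.0501  0.1459] turn 5.9
shift xyz [ 0.0629 -0.0498  0.1784] turn 5.9
```

Emit:
{"fn": "servo_tool", "kwargs": {
  "moves": [255,0,-0.02,0,0,255,0.015,-0.05,-0.001,0,255,0.045,-0.05,-0.003,2,255,0.07,-0.05,-0.003,4,255,0.073,-0.05,0.025,5.9,255,0.076,-0.05,0.055,5.9,255,0.079,-0.05,0.085,5.9,255,0.082,-0.05,0.115,5.9,255,0.0857,-0.05,0.146,5.9,255,0.075,-0.05,0.165,5.9,255,0.063,-0.05,0.178,5.9,255,0.063,-0.05,0.178,5.9],
  "newtons": 50
}}

```text
clock: 25.1
position: [0.6302, 0.0672, 0.1094]
ee_rot: [-1.204, 1.194, -1.22]
force: [-1.0, 0.0, -4.5]
width: 0.531
```

```bash
python3 -c "
from h import *
st();go(.630,.066,.0945,-90)"
```

```text
t25.10 pos [0.6302 0.0672 0.1094] yaw(toolx)-89.9 tilt -0.9999 F [-0.95  0.03 -4.49] M [0.035 0.068 0.075] w0.531 q [-0.08  0.65  1.31 -0.01  1.17  1.5 ]
shift xyz [ 0.0011  0.0149 -0.0004] turn 0.1
```

Emit:
{"fn": "servo_tool", "kwargs": {
  "moves": [255,0.001,0.009,0,0,255,0.001,0.013,0,0,255,0.001,0.0145,0,0,255,0.001,0.0155,0,0,255,0.001,0.0155,0,0,75,0.001,0.0155,0,0,75,0.001,0.0155,0,0,75,0.001,0.0155,0,0,75,0.001,-0.02,0,0,75,0.001,-0.065,0,0,75,0.001,-0.1,0,0,75,0.001,-0.1,0,0]
}}

```text
clock: 26.3
position: [0.6304, 0.0667, 0.215]
ee_rot: [-1.198, 1.186, -1.225]
force: [0.6, -0.1, 0.3]
width: 0.702
```

```bash
python3 -c "
from h import *
st();go(.45,.066,.22,-90)"
```

```text
t26.30 pos [0.6304 0.0667 0.215 ] yaw(toolx)-89.9 tilt -0.9997 F [ 0.58 -0.08  0.33] M [ 0.037 -0.003  0.059] w0.702 q [-0.08  0.56  1.18 -0.01  1.38  1.49]
shift xyz [ 0.0004 -0.0094 -0.1803] turn 0.1
```

Emit:
{"fn": "servo_tool", "kwargs": {
  "moves": [75,0,-0.005,-0.045,0,75,0,-0.009,-0.09,0,75,0,-0.015,-0.135,0,75,0,-0.02,-0.18,0,75,0,-0.02,-0.2,0,75,0,-0.02,-0.22,0,75,0,-0.02,-0.22,0]
}}

```text
clock: 27.0
position: [0.4084, 0.0665, 0.2293]
ee_rot: [-1.198, 1.187, -1.224]
force: [0.1, -0.6, -0.4]
width: 0.708
```

```bash
python3 -c "
from h import *
st()
snap('top','t5.png',(150,130,430,300),2.85);snap('scene','s5.png',(130,130,330,280),4)"
```

```text
t27.00 pos [0.4084 0.0665 0.2293] yaw(toolx)-89.9 tilt -0.9997 F [ 0.11 -0.56 -0.43] M [0.012 0.003 0.031] w0.708 q [-0.12  0.05  1.82 -0.01  1.25  1.45]
```

View pics/t5.png

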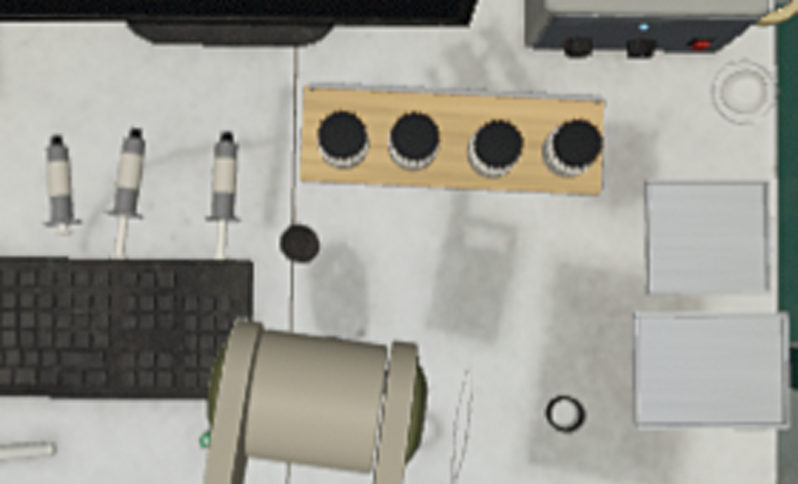

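View pics/s5.png

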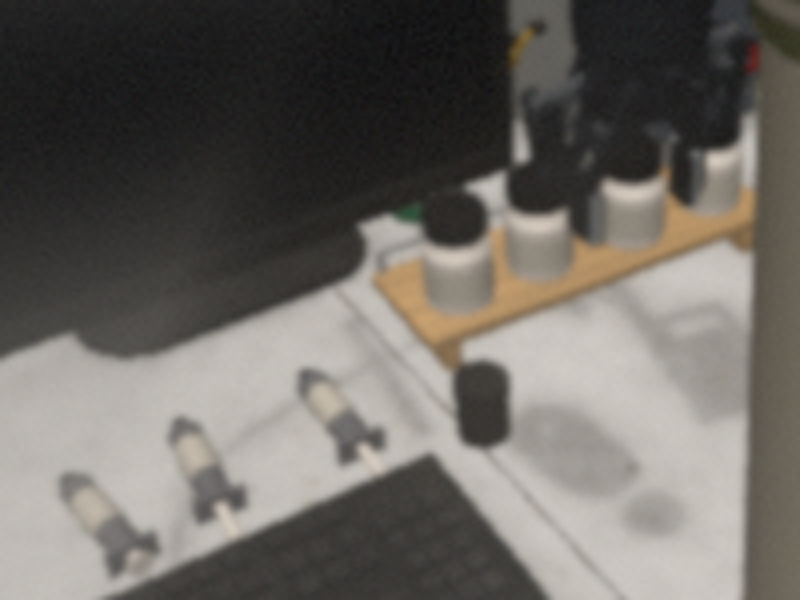

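```bash
python3 -c "
from h import *
go(.597,.190,.10,-91.3);go(.597,.190,.004,-91.3)"
```

```text
shift xyz [-0.1244  0.133   0.1836] turn 1.4
shift xyz [-0.1251  0.229   0.1812] turn 1.4
```

Emit:
{"fn": "servo_tool", "kwargs": {
  "moves": [105,-0.025,0.02,0.037,1.4,105,-0.05,0.04,0.074,1.4,105,-0.075,0.06,0.11,1.4,105,-0.1,0.08,0.147,1.4,105,-0.1244,0.1,0.183,1.4,105,-0.1244,0.13,0.183,1.4,105,-0.1244,0.133,0.1836,1.4,105,-0.1244,0.133,0.1836,1.4],
  "newtons": 30
}}

```text
clock: 27.9
position: [0.5969, 0.1898, 0.0993]
ee_rot: [-1.187, 1.206, -1.242]
force: [-0.7, -0.3, 0.7]
width: 0.588
```

```bash
python3 -c "
from h import *
st();go(.597,.190,.004,-91.3);snap('scene','s6.png',(130,130,330,280),4)"
```

```text
t27.90 pos [0.5969 0.1898 0.0993] yaw(toolx)-91.3 tilt -0.9997 F [-0.74 -0.26  0.73] M [-0.005  0.013  0.028] w0.588 q [ 0.13  0.64  1.35 -0.01  1.13  1.72]
shift xyz [-0.0009  0.0953 -0.0021] turn -0.0
```

View pics/s6.png

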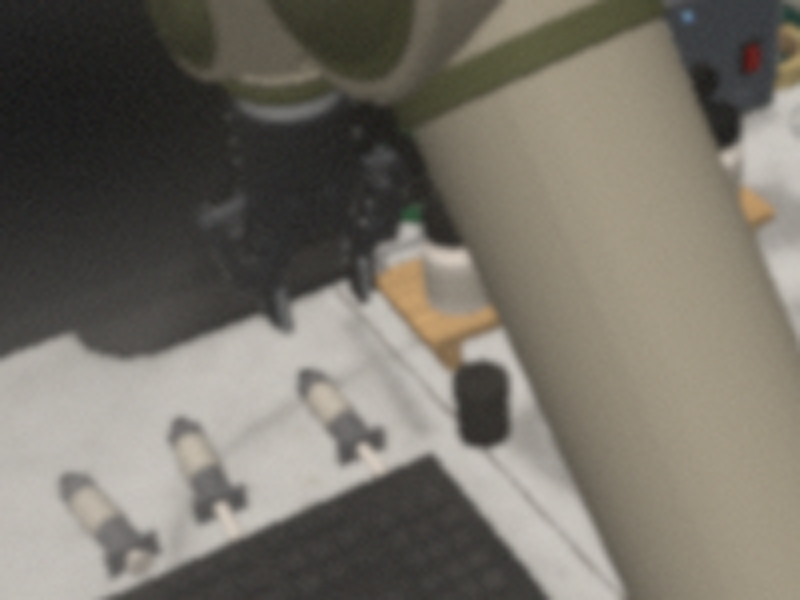

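Emit:
{"fn": "servo_tool", "kwargs": {
  "moves": [105,-0.0005,0.04,-0.001,0,105,-0.001,0.075,-0.002,0,105,-0.001,0.09,-0.002,0,105,-0.001,0.094,-0.002,0,105,-0.001,0.094,-0.002,0,255,-0.001,0.094,-0.002,0,255,-0.001,0.094,-0.002,0,255,-0.001,0.094,-0.002,0,255,-0.001,0.094,-0.002,0,255,-0.001,0.094,-0.002,0]
}}

```text
clock: 28.95
position: [0.5988, 0.1902, 0.0087]
ee_rot: [-1.182, 1.202, -1.245]
force: [-1.0, -0.9, 6.2]
width: 0.268
```

Emit:
{"fn": "servo_tool", "kwargs": {
  "moves": [255,0,-0.03,0,0,255,0,-0.06,0,0,255,0,-0.07,0,0,255,0,-0.07,0,0]
}}

```text
clock: 29.35
position: [0.5975, 0.1909, 0.0802]
ee_rot: [-1.18, 1.2, -1.246]
force: [0.1, 0.8, -2.4]
width: 0.264
```

```bash
python3 -c "
from h import *
st();snap('scene','s7.png',(130,130,330,280),4)
go(.46,.19,.08,-91);go(.46,-.05,.08,-40);go(.38,-.30,.08,0.7)"
```

```text
t29.35 pos [0.5975 0.1909 0.0802] yaw(toolx)-91.3 tilt -0.9995 F [ 0.15  0.78 -2.43] M [ 0.056  0.019 -0.006] w0.264 q [ 0.13  0.66  1.37 -0.01  1.08  1.73]
shift xyz [ 0.0039 -0.0054 -0.1366] turn -0.3
shift xyz [ 0.2439 -0.0036 -0.131 ] turn -51.3
shift xyz [ 0.4956 -0.0041 -0.2052] turn 88.0
```

View pics/s7.png

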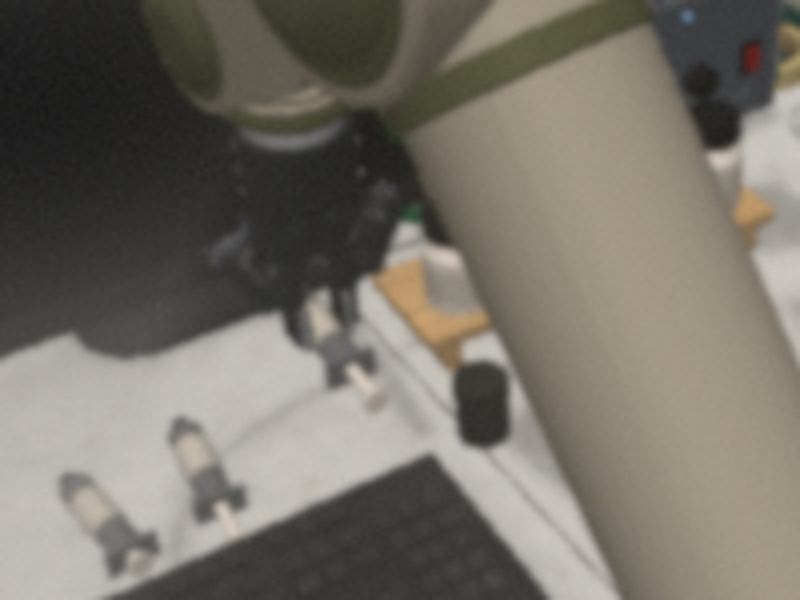

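Emit:
{"fn": "servo_tool", "kwargs": {
  "moves": [255,0,-0.002,-0.04,0,255,0.001,-0.004,-0.08,0,255,0.003,-0.005,-0.12,0,255,0.01,-0.005,-0.1366,0,255,0.045,-0.005,-0.136,-6,255,0.08,-0.005,-0.135,-13,255,0.115,-0.005,-0.134,-20,255,0.15,-0.004,-0.133,-27,255,0.185,-0.004,-0.132,-34,255,0.22,-0.004,-0.131,-41,255,0.244,-0.004,-0.131,-48,255,0.244,-0.004,-0.131,-51]
}}

```text
clock: 30.6
position: [0.4594, -0.0524, 0.079]
ee_rot: [-1.497, 0.528, -0.572]
force: [-0.3, 0.7, -0.8]
width: 0.262
```

```bash
python3 -c "
from h import *
st();go(.382,-.3015,.08,0.7)"
```

```text
t30.60 pos [ 0.4594 -0.0524  0.079 ] yaw(toolx)-40.3 tilt -0.9996 F [-0.33  0.7  -0.85] M [ 0.007 -0.047 -0.017] w0.262 q [-0.37  0.36  1.89  0.    0.87  0.33]
shift xyz [ 0.1021 -0.0013 -0.24  ] turn -41.0
```

Emit:
{"fn": "servo_tool", "kwargs": {
  "moves": [255,0.013,0,-0.03,-5,255,0.026,0,-0.06,-10,255,0.039,0,-0.09,-15,255,0.052,-0.001,-0.12,-20,255,0.065,-0.001,-0.15,-25,255,0.078,-0.001,-0.18,-31,255,0.09,-0.001,-0.21,-37,255,0.102,-0.001,-0.24,-41,255,0.102,-0.001,-0.24,-41,255,0.102,-0.001,-0.24,-41]
}}

```text
clock: 31.6
position: [0.3813, -0.301, 0.0785]
ee_rot: [-1.576, -0.028, -0.011]
force: [-0.2, 0.7, -0.5]
width: 0.264
```

```bash
python3 -c "
from h import *
st();go(.382,-.3015,.011,0.7);o,R=pose();print(R.round(3))
snap('top','t8.png',(330,180,450,270),6);snap('scene','s8.png',(330,130,480,240),5)"
```

```text
t31.60 pos [ 0.3813 -0.301   0.0785] yaw(toolx)0.6 tilt -0.9997 F [-0.16  0.73 -0.51] M [ 0.05   0.051 -0.023] w0.264 q [-0.92  0.4   1.82  0.02  0.9  -0.94]
shift xyz [-0.001   0.0675 -0.0002] turn -0.1
[[ 1.     0.025 -0.01 ]
 [ 0.011 -0.005  1.   ]
 [ 0.025 -1.    -0.005]]
```

View pics/t8.png

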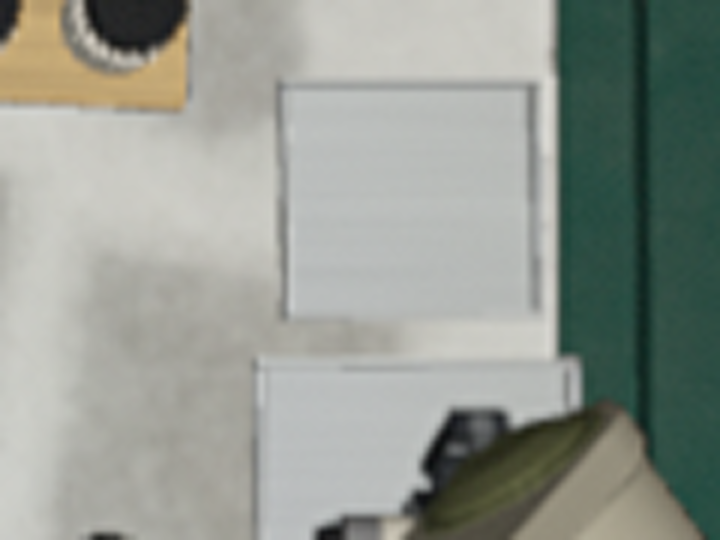

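View pics/s8.png

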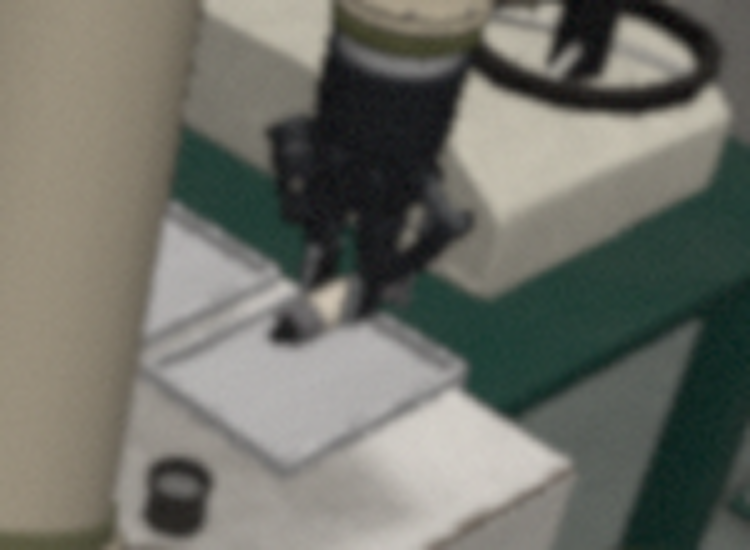

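```bash
python3 -c "
from h import *
print(p2w('top',[(330+320/6,180+530/6)],.083),p2w('scene',[(330+275/5,130+332/5)],.083))
print(p2w('scene',[(330+147/5,130+362/5),(330+288/5,130+472/5),(330+465/5,130+370/5)],.016))"
```

```text
[[ 0.38398482 -0.25457134  0.083     ]] [[ 0.38073436 -0.25349932  0.083     ]]
[[ 0.46142118 -0.2417789   0.016     ]
 [ 0.33866864 -0.23570235  0.016     ]
 [ 0.34388975 -0.39520531  0.016     ]]
```

Emit:
{"fn": "servo_tool", "kwargs": {
  "moves": [255,0,0.03,0.004,0,255,0,0.055,0.004,0,255,0,0.063,0.004,0,255,0,0.067,0.004,0,255,0,0.067,0.004,0]
}}

```text
clock: 32.2
position: [0.384, -0.2963, 0.0126]
ee_rot: [-1.576, -0.03, -0.01]
force: [-0.5, 1.3, -0.5]
width: 0.265
```

```bash
python3 -c "
from h import *
st();snap('scene','s9.png',(330,130,480,240),5)"
```

```text
t32.20 pos [ 0.384  -0.2963  0.0126] yaw(toolx)0.8 tilt -0.9997 F [-0.52  1.26 -0.46] M [ 0.077  0.068 -0.004] w0.265 q [-0.91  0.52  1.86  0.03  0.74 -0.94]
```

View pics/s9.png

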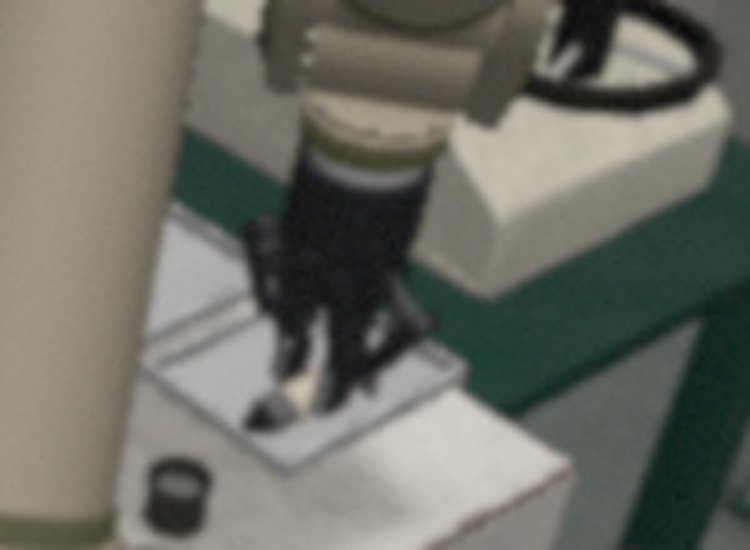

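Emit:
{"fn": "servo_tool", "kwargs": {
  "moves": [255,-0.001,0.002,0,0,255,-0.001,0.002,0,0,150,-0.001,0.002,0,0,150,-0.001,0.002,0,0,150,-0.001,0.002,0,0,150,-0.001,-0.03,0,0,150,-0.001,-0.08,0,0,105,-0.001,-0.13,0,0,105,-0.001,-0.13,0,0]
}}

```text
clock: 33.15
position: [0.3814, -0.2979, 0.1485]
ee_rot: [-1.586, -0.036, -0.015]
force: [0.8, -0.1, -0.6]
width: 0.592
```

```bash
python3 -c "
from h import *
st();print(p2w('scene',[(330+248/5,130+422/5)],.016));go(.45,-.05,.15,-85);go(.597,.289,.10,-95.8)"
```

```text
t33.15 pos [ 0.3814 -0.2979  0.1485] yaw(toolx)0.8 tilt -0.9994 F [ 0.79 -0.13 -0.59] M [-0.002 -0.021 -0.017] w0.592 q [-0.91  0.29  1.76  0.02  1.06 -0.94]
[[ 0.3841759  -0.25003686  0.016     ]]
shift xyz [ 0.072  -0.0029  0.247 ] turn 85.8
shift xyz [0.2218 0.0468 0.5847] turn -83.4
```

Emit:
{"fn": "servo_tool", "kwargs": {
  "moves": [105,0.011,0,0.04,8,105,0.022,0,0.08,16,105,0.034,-0.001,0.12,24,105,0.046,-0.002,0.16,32,105,0.058,-0.003,0.2,40,105,0.066,-0.003,0.23,48,105,0.072,-0.003,0.247,56,105,0.072,-0.003,0.247,64,105,0.072,-0.003,0.247,72,105,0.072,-0.003,0.247,80,105,0.072,-0.003,0.247,86]
}}

```text
clock: 34.25
position: [0.4498, -0.0498, 0.1495]
ee_rot: [-1.234, 1.121, -1.178]
force: [-0.4, -0.1, -0.7]
width: 0.59
```

```bash
python3 -c "
from h import *
st();snap('top','t10.png',(150,160,300,250),5);snap('scene','s10.png',(330,130,480,240),5)
im=cv2.imread('pics/raw_t10.png');cv2.imwrite('pics/t10b.png',cv2.resize(im[180:270,330:450],None,fx=6,fy=6,interpolation=cv2.INTER_CUBIC))"
```

```text
t34.25 pos [ 0.4498 -0.0498  0.1495] yaw(toolx)-85.6 tilt -0.9994 F [-0.42 -0.13 -0.67] M [-0.039 -0.013  0.012] w0.590 q [-0.37  0.23  1.84 -0.    1.04  1.13]
```

View pics/t10.png

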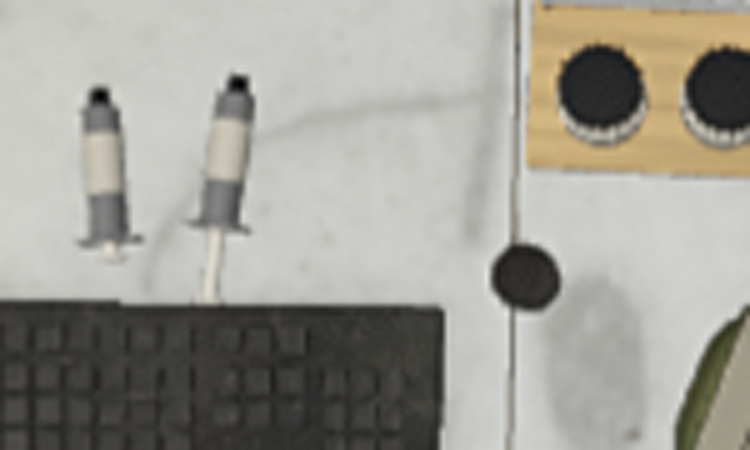

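View pics/t10b.png

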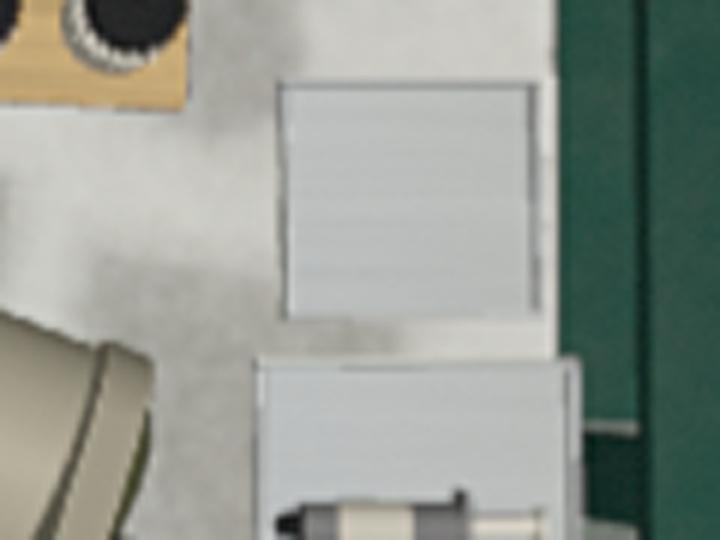

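View pics/s10.png

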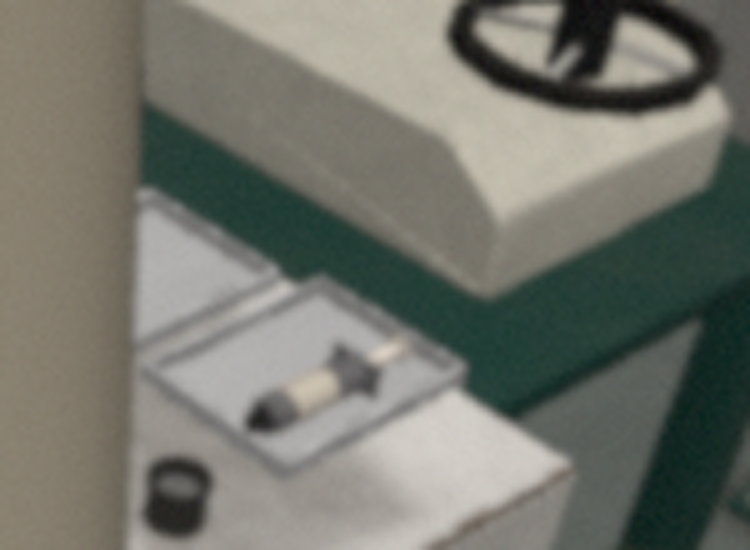

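```bash
python3 -c "
from h import *
for a,b in (((239,74),(219,224)),((99,87),(110,241))):
    P=p2w('top',[(150+a[0]/5,160+a[1]/5),(150+b[0]/5,160+b[1]/5)],.013);d=P[0]-P[1];L=np.hypot(*d[:2]);c=P[1]+d/L*.040
    print(P.round(4).tolist(),'L',L.round(4),'ang',np.degrees(np.arctan2(d[1],d[0])),'c',c.round(4))
print('placed',p2w('top',[(330+277/6,180+525/6),(330+460/6,180+525/6),(330+545/6,180+525/6)],.016))
go(.597,.289,.10,-95.8)"
```

```text
[[0.6491, 0.2836, 0.013], [0.559, 0.293, 0.013]] L 0.0906 ang -5.916368936354694 c [0.5987 0.2888 0.013 ]
[[0.64, 0.3673, 0.013], [0.5478, 0.3577, 0.013]] L 0.0927 ang 5.965292664873357 c [0.5876 0.3619 0.013 ]
placed [[ 0.38199249 -0.24936328  0.016     ]
 [ 0.38316218 -0.33967281  0.016     ]
 [ 0.38368635 -0.38176188  0.016     ]]
shift xyz [-0.3265  0.0493  0.173 ] turn 10.5
```

```bash
python3 -c "
from h import *
go(.596,.289,.10,-95.9)"
```

```text
shift xyz [-0.3266  0.0493  0.172 ] turn 10.6
```

Emit:
{"fn": "servo_tool", "kwargs": {
  "moves": [105,-0.04,0,0.02,2,105,-0.08,0,0.04,4,105,-0.12,0,0.06,6,105,-0.16,0,0.085,8,105,-0.2,0.005,0.107,10,105,-0.24,0.01,0.128,10.5,105,-0.28,0.025,0.15,10.5,105,-0.315,0.04,0.166,10.5,105,-0.3266,0.049,0.172,10.5,105,-0.3266,0.049,0.172,10.5,105,-0.3266,0.049,0.172,10.5]
}}

```text
clock: 35.45
position: [0.5958, 0.2884, 0.1001]
ee_rot: [-1.147, 1.252, -1.307]
force: [-0.8, -0.5, 0.5]
width: 0.589
```

```bash
python3 -c "
from h import *
st();go(.596,.289,.006,-95.9);snap('scene','s11.png',(100,130,300,280),4)"
```

```text
t35.45 pos [0.5958 0.2884 0.1001] yaw(toolx)-95.7 tilt -0.9994 F [-0.76 -0.55  0.47] M [0.052 0.015 0.012] w0.589 q [ 0.28  0.72  1.22 -0.03  1.18  1.96]
shift xyz [-0.0017  0.094  -0.0029] turn 0.2
```

View pics/s11.png

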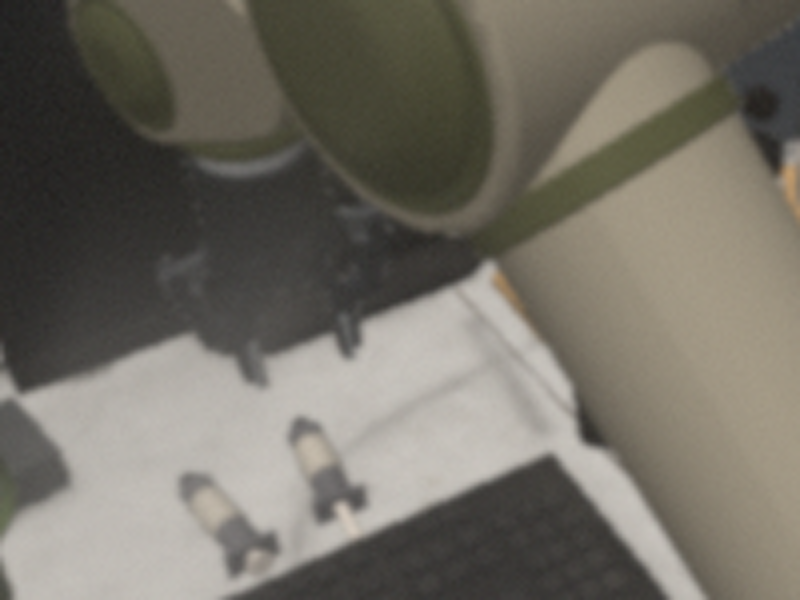

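Descend, grip, lift in one go.

Emit:
{"fn": "servo_tool", "kwargs": {
  "moves": [105,-0.001,0.04,-0.001,0,105,-0.0015,0.075,-0.002,0,105,-0.0017,0.09,-0.003,0,105,-0.0017,0.0945,-0.003,0,105,-0.0017,0.0945,-0.003,0,255,-0.0017,0.0945,-0.003,0,255,-0.0017,0.0945,-0.003,0,255,-0.0017,0.0945,-0.003,0,255,-0.0017,0.0945,-0.003,0,255,-0.0017,0.06,-0.003,0,255,-0.0017,0.025,-0.003,0,255,-0.0017,0.02,-0.003,0]
}}

```text
clock: 36.7
position: [0.5958, 0.2906, 0.0859]
ee_rot: [-1.138, 1.247, -1.309]
force: [-0.1, -0.6, -0.2]
width: 0.266
```

```bash
python3 -c "
from h import *
st();snap('scene','s12.png',(100,130,300,280),4)
go(.46,.24,.08,-85);go(.46,-.02,.08,-40)"
```

```text
t36.70 pos [0.5958 0.2906 0.0859] yaw(toolx)-95.8 tilt -0.9991 F [-0.13 -0.62 -0.23] M [0.056 0.039 0.009] w0.266 q [ 0.29  0.73  1.23 -0.03  1.14  1.97]
shift xyz [ 6.360e-02 -1.000e-04 -1.295e-01] turn -10.8
shift xyz [ 0.3223  0.0033 -0.1035] turn -55.8
```

View pics/s12.png

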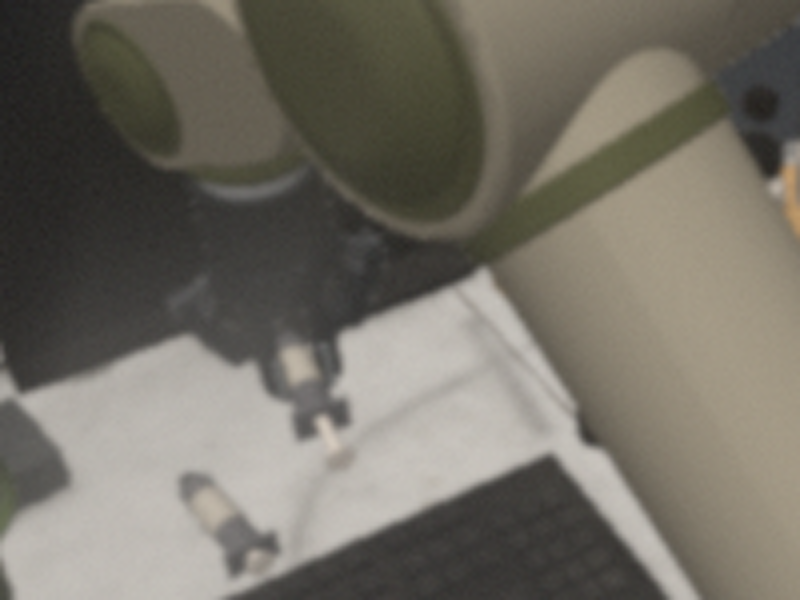

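Emit:
{"fn": "servo_tool", "kwargs": {
  "moves": [255,0.015,0,-0.03,0,255,0.03,0,-0.06,-2,255,0.045,0,-0.09,-5,255,0.063,0,-0.125,-9,255,0.1,0,-0.127,-14,255,0.135,0.001,-0.123,-20,255,0.17,0.001,-0.119,-26,255,0.205,0.002,-0.115,-32,255,0.24,0.002,-0.112,-38,255,0.275,0.003,-0.108,-44,255,0.31,0.003,-0.104,-50,255,0.322,0.003,-0.1035,-56]
}}

```text
clock: 37.95
position: [0.4597, -0.0222, 0.0796]
ee_rot: [-1.502, 0.51, -0.573]
force: [1.5, -0.5, -0.3]
width: 0.268
```

```bash
python3 -c "
from h import *
st();go(.4265,-.30,.08,0.7)"
```

```text
t37.95 pos [ 0.4597 -0.0222  0.0796] yaw(toolx)-39.7 tilt -0.9992 F [ 1.51 -0.5  -0.31] M [ 0.032 -0.013  0.008] w0.268 q [-0.3   0.35  1.9  -0.    0.86  0.39]
shift xyz [ 0.1517  0.0021 -0.2351] turn -40.4
```

Emit:
{"fn": "servo_tool", "kwargs": {
  "moves": [255,0.018,0,-0.028,-5,255,0.036,0,-0.056,-10,255,0.055,0,-0.085,-15,255,0.073,0.001,-0.113,-20,255,0.092,0.001,-0.142,-25,255,0.11,0.001,-0.17,-30,255,0.128,0.002,-0.2,-36,255,0.152,0.002,-0.235,-40.4,255,0.152,0.002,-0.235,-40.4,255,0.152,0.002,-0.235,-40.4]
}}

```text
clock: 38.95
position: [0.4261, -0.3001, 0.0791]
ee_rot: [-1.583, -0.037, -0.019]
force: [0.2, -0.5, -0.8]
width: 0.262
```

```bash
python3 -c "
from h import *
st();go(.4265,-.30,.0125,0.7)
snap('top','t13.png',(330,200,450,290),6);snap('scene','s13.png',(330,130,480,240),5)"
```

```text
t38.95 pos [ 0.4261 -0.3001  0.0791] yaw(toolx)0.7 tilt -0.9993 F [ 0.19 -0.48 -0.76] M [ 0.096 -0.023  0.051] w0.262 q [-0.85  0.46  1.72  0.02  0.93 -0.87]
shift xyz [-0.002   0.0666  0.0009] turn -0.0
```

View pics/t13.png

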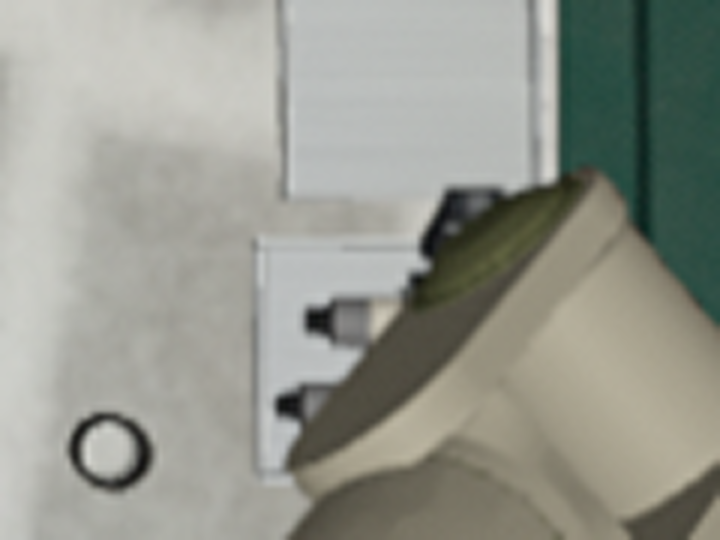

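View pics/s13.png

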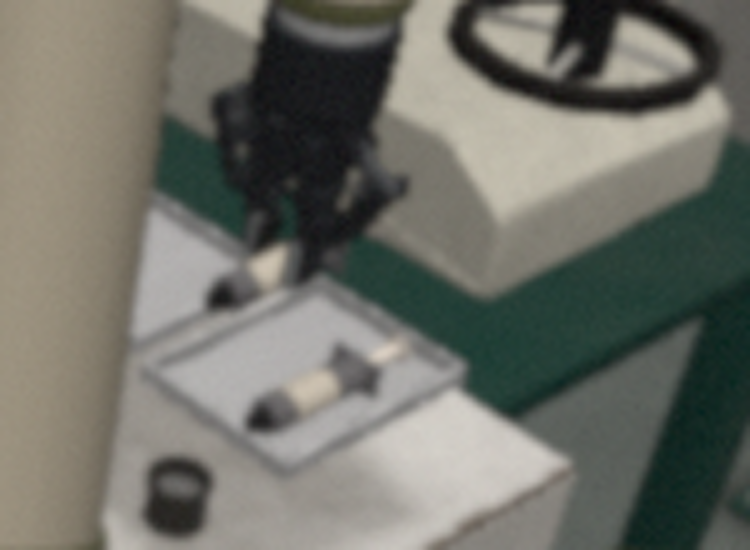

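```bash
python3 -c "
from h import *
print(p2w('top',[(330+305/6,200+320/6)],.086),p2w('scene',[(330+210/5,130+297/5)],.086))"
```

```text
[[ 0.42567173 -0.24676999  0.086     ]] [[ 0.42390904 -0.24438735  0.086     ]]
```

Emit:
{"fn": "servo_tool", "kwargs": {
  "moves": [255,-0.0005,0.03,-0.003,0,255,-0.001,0.055,-0.004,0,255,-0.0015,0.062,-0.004,0,255,-0.0015,0.066,-0.004,0,255,-0.0015,0.066,-0.004,0]
}}

```text
clock: 39.55
position: [0.4278, -0.3034, 0.0141]
ee_rot: [-1.583, -0.039, -0.017]
force: [0.9, 0.5, -0.6]
width: 0.263
```

```bash
python3 -c "
from h import *
st();snap('scene','s14.png',(330,130,480,240),5)"
```

```text
t39.55 pos [ 0.4278 -0.3034  0.0141] yaw(toolx)0.8 tilt -0.9993 F [ 0.87  0.54 -0.6 ] M [ 0.058 -0.024 -0.034] w0.263 q [-0.85  0.58  1.75  0.03  0.78 -0.88]
```

View pics/s14.png

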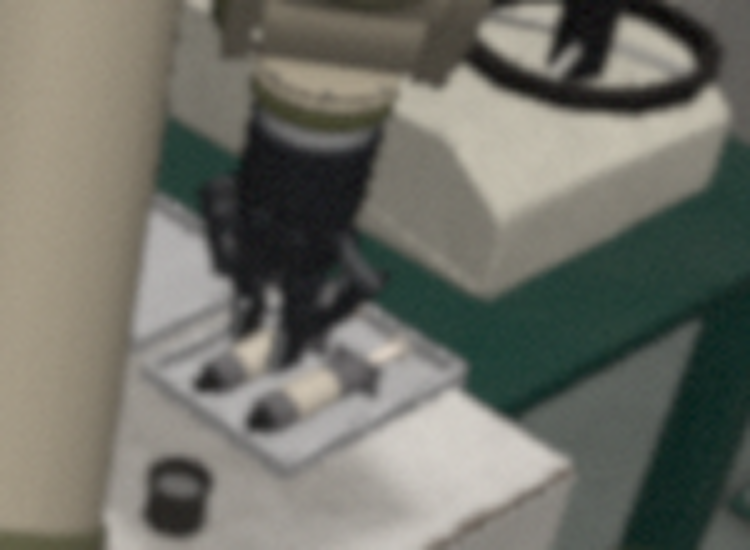

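Emit:
{"fn": "servo_tool", "kwargs": {
  "moves": [255,0,0.002,0,0,255,0,0.003,0,0,255,0,0.003,0,0,155,0,0.003,0,0,155,0,0.003,0,0,155,0,0.003,0,0,155,0,-0.02,0,0,155,0,-0.06,0,0,155,0,-0.1,0,0,105,0,-0.14,0,0,105,0,-0.14,0,0]
}}

```text
clock: 40.7
position: [0.4243, -0.3036, 0.1593]
ee_rot: [-1.591, -0.045, -0.023]
force: [-0.1, 0.6, -0.9]
width: 0.589
```

```bash
python3 -c "
from h import *
st();go(.46,-.05,.15,-82)"
```

```text
t40.70 pos [ 0.4243 -0.3036  0.1593] yaw(toolx)0.8 tilt -0.9989 F [-0.14  0.59 -0.94] M [-0.02  -0.041  0.065] w0.589 q [-0.86  0.35  1.65  0.02  1.1  -0.88]
shift xyz [0.039  0.0057 0.2532] turn 82.8
```

Emit:
{"fn": "servo_tool", "kwargs": {
  "moves": [105,0.006,0,0.04,8,105,0.012,0,0.08,16,105,0.018,0.001,0.12,24,105,0.025,0.003,0.16,32,105,0.032,0.005,0.2,40,105,0.036,0.005,0.23,48,105,0.039,0.006,0.253,56,105,0.039,0.006,0.253,64,105,0.039,0.006,0.253,72,105,0.039,0.006,0.253,80,105,0.039,0.006,0.253,83]
}}

```text
clock: 41.8
position: [0.4597, -0.05, 0.1489]
ee_rot: [-1.255, 1.072, -1.146]
force: [0.2, 0.7, 0.1]
width: 0.591
```

```bash
python3 -c "
from h import *
st();snap('top','t15.png',(150,160,300,250),5);snap('scene','s15.png',(330,130,480,240),5)"
```

```text
t41.80 pos [ 0.4597 -0.05    0.1489] yaw(toolx)-82.5 tilt -0.9989 F [0.25 0.74 0.1 ] M [ 0.043  0.034 -0.039] w0.591 q [-0.36  0.24  1.83 -0.    1.03  1.08]
```

View pics/t15.png

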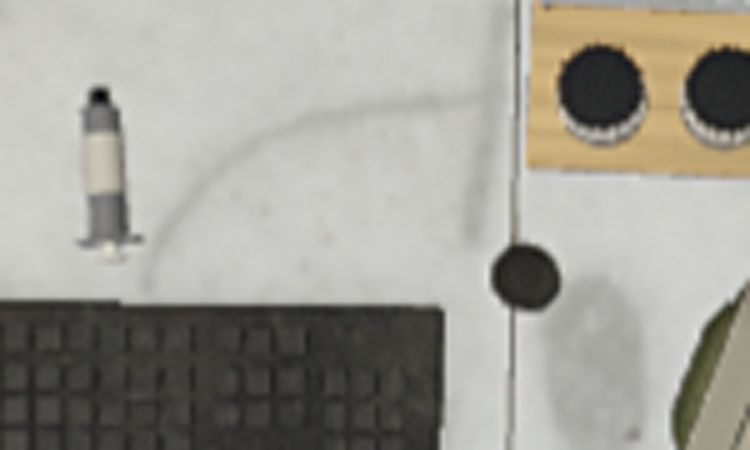

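View pics/s15.png

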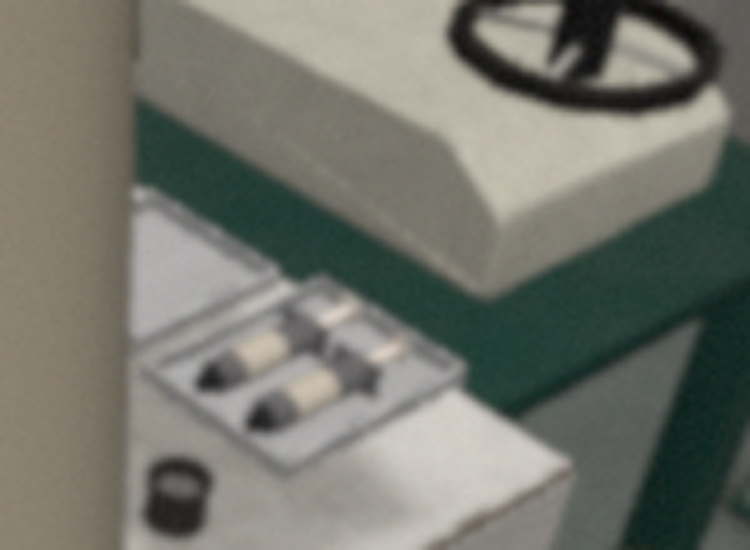

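```bash
python3 -c "
from h import *
go(.50,.15,.12,-84);go(.588,.362,.10,-84)"
```

```text
shift xyz [-0.1934  0.0268  0.0659] turn 1.8
shift xyz [-0.3921  0.0463  0.1811] turn 1.8
```

Emit:
{"fn": "servo_tool", "kwargs": {
  "moves": [105,-0.04,0,0.018,0,105,-0.08,0,0.036,0,105,-0.12,0.001,0.055,0,105,-0.16,0.003,0.073,0,105,-0.2,0.006,0.092,0,105,-0.24,0.01,0.111,1,105,-0.28,0.015,0.13,1.8,105,-0.32,0.025,0.148,1.8,105,-0.36,0.035,0.166,1.8,105,-0.392,0.046,0.181,1.8,105,-0.392,0.046,0.181,1.8,105,-0.392,0.046,0.181,1.8]
}}

```text
clock: 43.1
position: [0.5874, 0.362, 0.0989]
ee_rot: [-1.246, 1.091, -1.165]
force: [0.5, -0.8, 0.4]
width: 0.584
```

```bash
python3 -c "
from h import *
st();go(.587,.362,.006,-84);snap('scene','s16.png',(70,130,270,280),4)"
```

```text
t43.10 pos [0.5874 0.362  0.0989] yaw(toolx)-83.9 tilt -0.999 F [ 0.47 -0.78  0.44] M [ 0.032  0.02  -0.034] w0.584 q [ 0.4   0.78  1.11 -0.04  1.23  1.87]
shift xyz [-0.0023  0.0928 -0.0039] turn 0.1
```

View pics/s16.png

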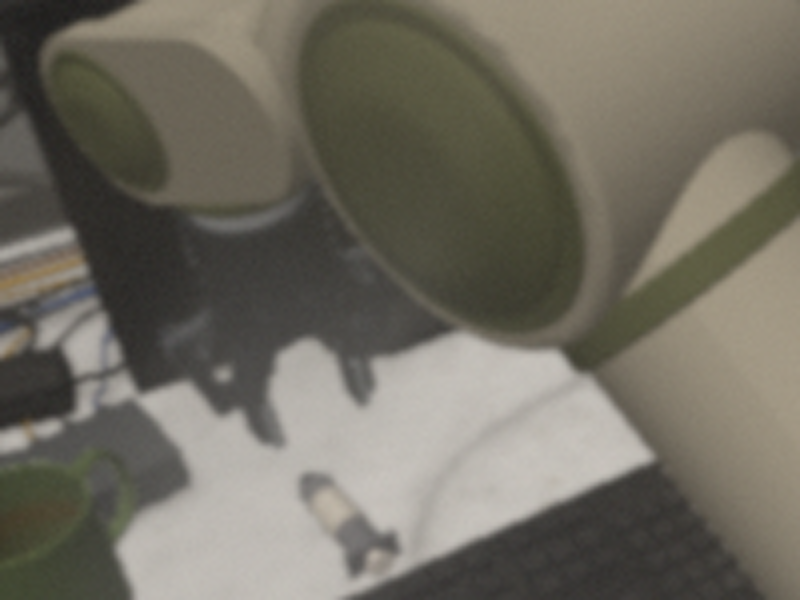

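Emit:
{"fn": "servo_tool", "kwargs": {
  "moves": [105,-0.001,0.04,-0.002,0,105,-0.002,0.075,-0.003,0,105,-0.0023,0.089,-0.004,0,105,-0.0023,0.0932,-0.004,0,105,-0.0023,0.0932,-0.004,0,255,-0.0023,0.0932,-0.004,0,255,-0.0023,0.0932,-0.004,0,255,-0.0023,0.0932,-0.004,0,255,-0.0023,0.0932,-0.004,0,255,-0.002,0.06,-0.004,0,255,-0.002,0.025,-0.004,0,255,-0.002,0.02,-0.004,0]
}}

```text
clock: 44.35
position: [0.5862, 0.3636, 0.0852]
ee_rot: [-1.236, 1.087, -1.167]
force: [1.0, 0.3, -0.9]
width: 0.266
```

```bash
python3 -c "
from h import *
st();snap('scene','s17.png',(70,130,270,280),4)
go(.46,.26,.08,-75);go(.46,.03,.08,-40)"
```

```text
t44.35 pos [0.5862 0.3636 0.0852] yaw(toolx)-84.0 tilt -0.9987 F [ 1.    0.32 -0.88] M [ 0.044  0.032 -0.026] w0.266 q [ 0.4   0.79  1.13 -0.04  1.19  1.88]
shift xyz [ 0.0894 -0.0005 -0.1359] turn -9.0
shift xyz [ 0.3181  0.0035 -0.1602] turn -44.0
```

View pics/s17.png

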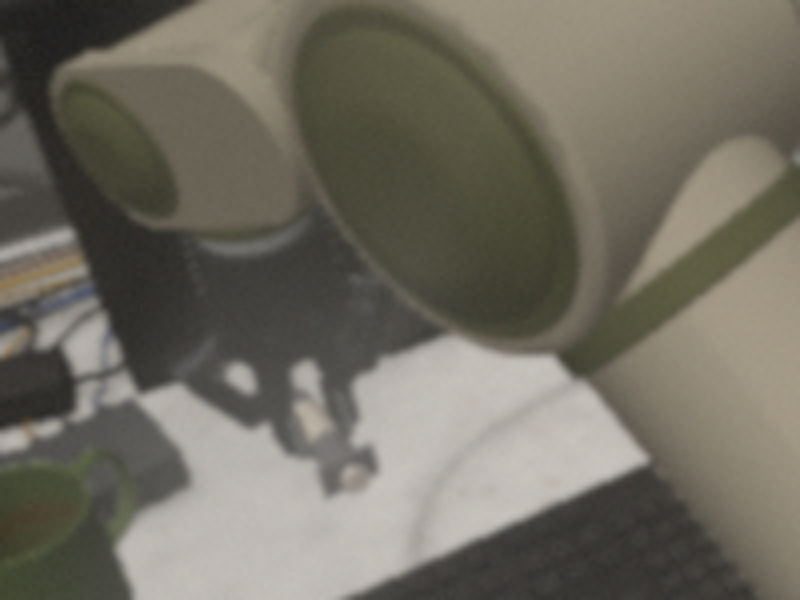

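Emit:
{"fn": "servo_tool", "kwargs": {
  "moves": [255,0.02,0,-0.032,0,255,0.04,0,-0.064,-2,255,0.06,0,-0.096,-5,255,0.08,0,-0.125,-8,255,0.11,0,-0.138,-12,255,0.145,0.001,-0.142,-17,255,0.18,0.001,-0.146,-22,255,0.215,0.002,-0.15,-27,255,0.25,0.002,-0.153,-33,255,0.285,0.003,-0.157,-39,255,0.318,0.0035,-0.16,-44,255,0.318,0.0035,-0.16,-44]
}}

```text
clock: 45.6
position: [0.4599, 0.0273, 0.0794]
ee_rot: [-1.502, 0.508, -0.586]
force: [0.5, 0.3, -0.2]
width: 0.265
```

```bash
python3 -c "
from h import *
st();go(.50,-.20,.08,-5);go(.543,-.320,.08,0.7)"
```

```text
t45.60 pos [0.4599 0.0273 0.0794] yaw(toolx)-40.1 tilt -0.9988 F [ 0.52  0.28 -0.19] M [-0.008  0.03  -0.007] w0.265 q [-0.19  0.35  1.9  -0.01  0.84  0.52]
shift xyz [ 0.1768  0.0054 -0.1483] turn -35.1
shift xyz [ 0.2868  0.0095 -0.2125] turn -40.8
```

Emit:
{"fn": "servo_tool", "kwargs": {
  "moves": [255,0.025,0,-0.021,-4,255,0.05,0.001,-0.042,-9,255,0.075,0.002,-0.063,-14,255,0.1,0.003,-0.084,-19,255,0.125,0.004,-0.105,-24,255,0.15,0.005,-0.126,-29,255,0.177,0.0055,-0.148,-34,255,0.205,0.007,-0.165,-38,255,0.235,0.008,-0.182,-40.8,255,0.265,0.009,-0.2,-40.8,255,0.286,0.0095,-0.21,-40.8,255,0.286,0.0095,-0.21,-40.8]
}}

```text
clock: 46.8
position: [0.5445, -0.319, 0.0788]
ee_rot: [-1.589, -0.044, -0.027]
force: [-0.5, 0.1, -0.7]
width: 0.266
```

```bash
python3 -c "
from h import *
st();go(.543,-.315,.08,0.7);go(.543,-.315,.0125,0.7)
snap('top','t18.png',(330,170,450,260),6);snap('scene','s18.png',(330,120,480,230),5)"
```

```text
t46.80 pos [ 0.5445 -0.319   0.0788] yaw(toolx)0.7 tilt -0.9988 F [-0.55  0.05 -0.73] M [ 0.014 -0.01  -0.016] w0.266 q [-0.72  0.66  1.37  0.02  1.06 -0.74]
shift xyz [-0.0014 -0.0013  0.004 ] turn -0.0
shift xyz [-0.0045  0.0661  0.0053] turn -0.0
```

View pics/t18.png

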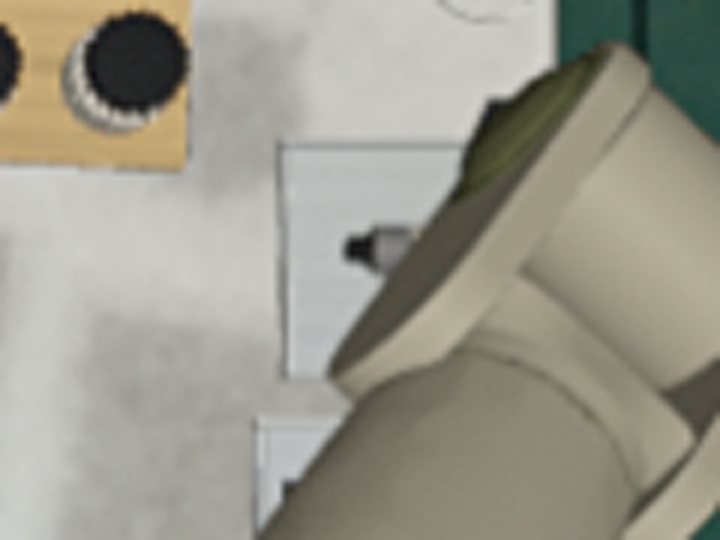

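View pics/s18.png

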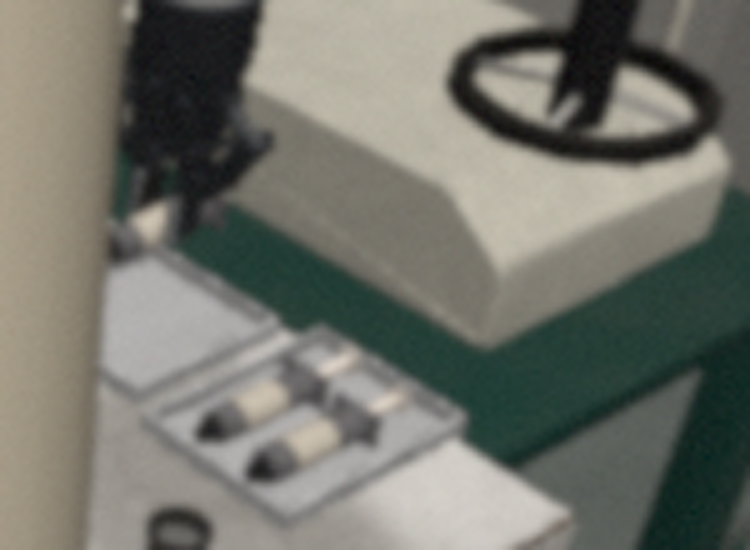

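```bash
python3 -c "
from h import *
print(p2w('top',[(330+345/6,170+249/6)],.086))"
```

```text
[[ 0.54283131 -0.2653972   0.086     ]]
```

Emit:
{"fn": "servo_tool", "kwargs": {
  "moves": [255,-0.002,0.03,0.003,0,255,-0.003,0.055,0.003,0,255,-0.0045,0.062,0.0035,0,255,-0.0045,0.0665,0.004,0,255,-0.0045,0.0665,0.004,0,255,-0.0045,0.0685,0.004,0,255,-0.0045,0.0685,0.004,0]
}}

```text
clock: 47.6
position: [0.543, -0.3137, 0.0123]
ee_rot: [-1.588, -0.046, -0.025]
force: [-3.0, 2.9, 10.6]
width: 0.262
```

Emit:
{"fn": "servo_tool", "kwargs": {
  "moves": [150,0,0.0005,0,0,150,0,0.0005,0,0,150,0,0.0005,0,0,150,0,-0.02,0,0,150,0,-0.06,0,0,150,0,-0.1,0,0,105,0,-0.14,0,0,105,0,-0.14,0,0]
}}

```text
clock: 48.4
position: [0.5383, -0.3127, 0.1581]
ee_rot: [-1.595, -0.052, -0.031]
force: [-1.1, 1.0, -0.6]
width: 0.588
```

```bash
python3 -c "
from h import *
st();go(.33,.20,.20)"
```

```text
t48.40 pos [ 0.5383 -0.3127  0.1581] yaw(toolx)0.8 tilt -0.9983 F [-1.08  1.01 -0.58] M [-0.018  0.064  0.003] w0.588 q [-0.72  0.55  1.33  0.02  1.2  -0.74]
shift xyz [-0.1986 -0.0654  0.5141] turn 0.0
```

Retreat to the clear side over the keyboard and look.

Emit:
{"fn": "servo_tool", "kwargs": {
  "moves": [105,-0.02,-0.02,0.04,0,105,-0.05,-0.04,0.08,0,105,-0.08,-0.06,0.12,0,105,-0.1,-0.065,0.165,0,105,-0.12,-0.065,0.21,0,105,-0.14,-0.065,0.255,0,105,-0.16,-0.065,0.3,0,105,-0.18,-0.065,0.345,0,105,-0.19,-0.065,0.39,0,105,-0.198,-0.065,0.435,0,105,-0.198,-0.065,0.48,0,105,-0.198,-0.065,0.514,0]
}}

```text
clock: 49.6
position: [0.3298, 0.2022, 0.1993]
ee_rot: [-1.595, -0.054, -0.031]
force: [1.1, -0.6, 0.8]
width: 0.586
```

```bash
python3 -c "
from h import *
st();snap('top','t19.png',(250,140,430,275),4.4);snap('scene','s19.png',(200,120,480,330),2.85)"
```

```text
t49.60 pos [0.3298 0.2022 0.1993] yaw(toolx)0.9 tilt -0.9983 F [ 1.06 -0.64  0.83] M [ 0.036 -0.016 -0.009] w0.586 q [ 0.27  0.02  1.94 -0.04  1.14  0.27]
```

View pics/t19.png

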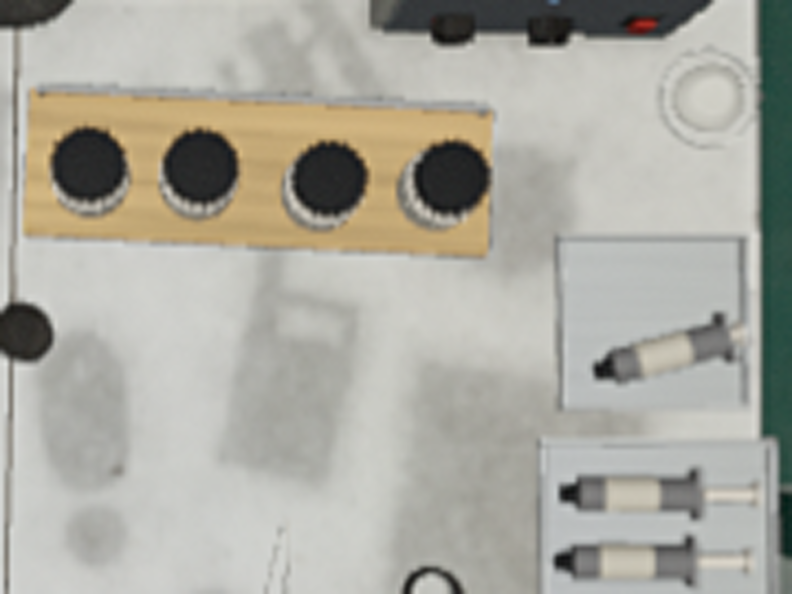

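View pics/s19.png

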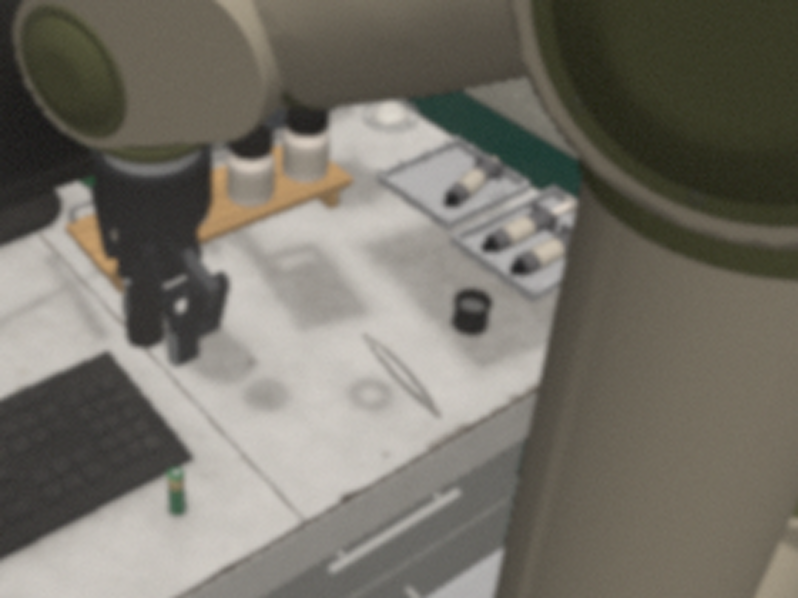

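```bash
python3 -c "
from h import *
f=lambda a:(250+a[0]/4.4,140+a[1]/4.4)
P=p2w('top',[f((594,371)),f((720,328))],.018);d=P[0]-P[1];L=np.hypot(*d[:2])
print(P,L,np.degrees(np.arctan2(d[1],d[0])),P[1]+d/L*.04)
print(p2w('top',[f((748,332))],.018), p2w('top',[f((745,240)),f((745,408)),f((558,238)),f((562,410))],.016))
for y in (-.01,):
  im=cv2.imread('pics/raw_t19.png');cv2.imwrite('pics/z19.png',cv2.resize(im[190:280,370:430],None,fx=6.5,fy=6.5,interpolation=cv2.INTER_CUBIC))
  im=cv2.imread('pics/raw_s19.png');cv2.imwrite('pics/zs19.png',cv2.resize(im[160:230,320:410],None,fx=8,fy=8,interpolation=cv2.INTER_CUBIC))"
```

```text
[[ 0.50948966 -0.27483501  0.018     ]
 [ 0.5397663  -0.36020912  0.018     ]] 0.090583738669655 109.52628471938966 [ 0.52639673 -0.32250959  0.018     ]
[[ 0.53735723 -0.37922046  0.018     ]] [[ 0.59989492 -0.37818565  0.016     ]
 [ 0.48616069 -0.37758725  0.016     ]
 [ 0.59916084 -0.25089625  0.016     ]
 [ 0.48301781 -0.25372988  0.016     ]]
```

View pics/z19.png

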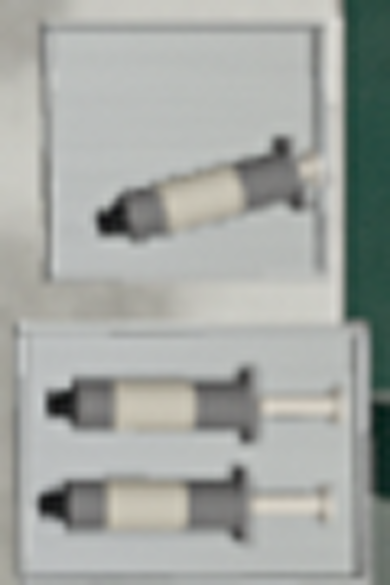

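View pics/zs19.png

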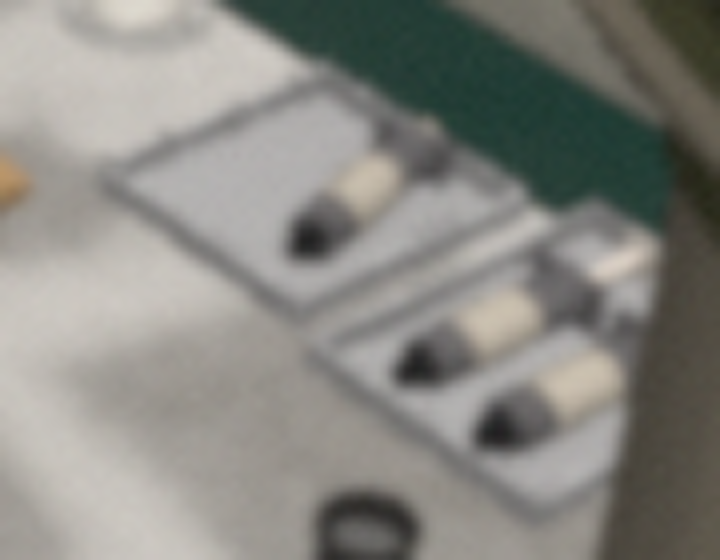

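```bash
python3 -c "
from h import *
go(.527,-.3225,.12,19.5)"
```

```text
shift xyz [ 0.1828  0.1017 -0.5265] turn -18.4
```

Emit:
{"fn": "servo_tool", "kwargs": {
  "moves": [141,0.015,0,-0.045,-2,141,0.03,0.005,-0.09,-4,141,0.047,0.01,-0.135,-6,141,0.063,0.02,-0.18,-8,141,0.079,0.025,-0.225,-10,141,0.095,0.03,-0.27,-12,141,0.11,0.035,-0.315,-14,141,0.125,0.045,-0.36,-16,141,0.14,0.055,-0.405,-18.4,141,0.157,0.065,-0.45,-18.4,141,0.172,0.08,-0.495,-18.4,141,0.1828,0.1,-0.5265,-18.4]
}}

```text
clock: 50.9
position: [0.5266, -0.3264, 0.1212]
ee_rot: [-1.588, -0.304, 0.227]
force: [-0.2, -0.4, 0.0]
width: 0.447
```

```bash
python3 -c "
from h import *
st();go(.527,-.3225,.05,19.5);go(.527,-.3225,.011,19.5);o,R=pose();print(R.round(3));snap('scene','s20.png',(330,100,480,210),5)"
```

```text
t50.90 pos [ 0.5266 -0.3264  0.1212] yaw(toolx)19.4 tilt -0.9983 F [-0.16 -0.36  0.01] M [ 0.063  0.076 -0.026] w0.447 q [-0.75  0.59  1.39  0.02  1.11 -1.1 ]
shift xyz [-0.0013  0.071   0.0064] turn -0.1
shift xyz [-0.003   0.1099  0.008 ] turn -0.1
[[ 0.943  0.053 -0.33 ]
 [ 0.331 -0.025  0.943]
 [ 0.042 -0.998 -0.041]]
```

View pics/s20.png

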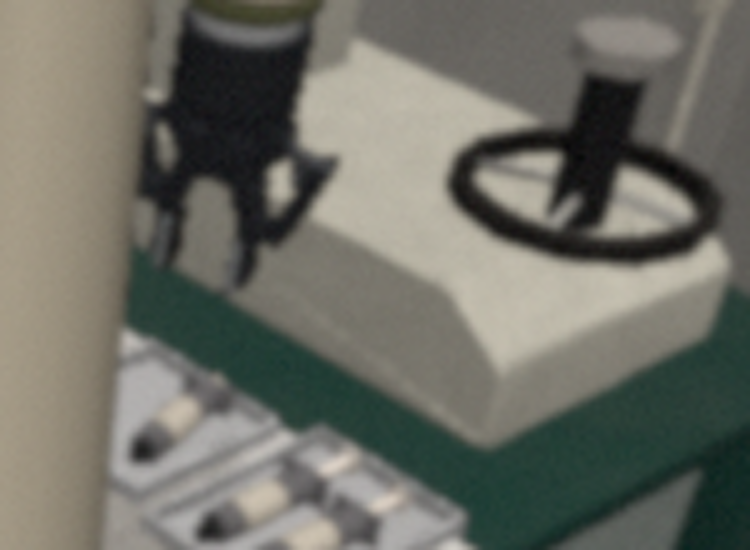

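Emit:
{"fn": "servo_tool", "kwargs": {
  "moves": [141,0,0.03,0.003,0,141,-0.001,0.06,0.006,0,141,-0.002,0.085,0.007,0,141,-0.0025,0.1,0.0075,0,141,-0.003,0.109,0.008,0,141,-0.003,0.109,0.008,0]
}}

```text
clock: 51.55
position: [0.5256, -0.3249, 0.0069]
ee_rot: [-1.585, -0.299, 0.228]
force: [-0.4, 0.9, 0.5]
width: 0.444
```

```bash
python3 -c "
from h import *
st();go(.527,-.3225,.011,19.5);snap('scene','s21.png',(330,120,480,230),5)"
```

```text
t51.55 pos [ 0.5256 -0.3249  0.0069] yaw(toolx)19.2 tilt -0.9986 F [-0.41  0.85  0.52] M [-0.006  0.008 -0.045] w0.444 q [-0.75  0.73  1.46  0.02  0.89 -1.1 ]
shift xyz [ 0.0023 -0.004   0.0016] turn -0.3
```

View pics/s21.png

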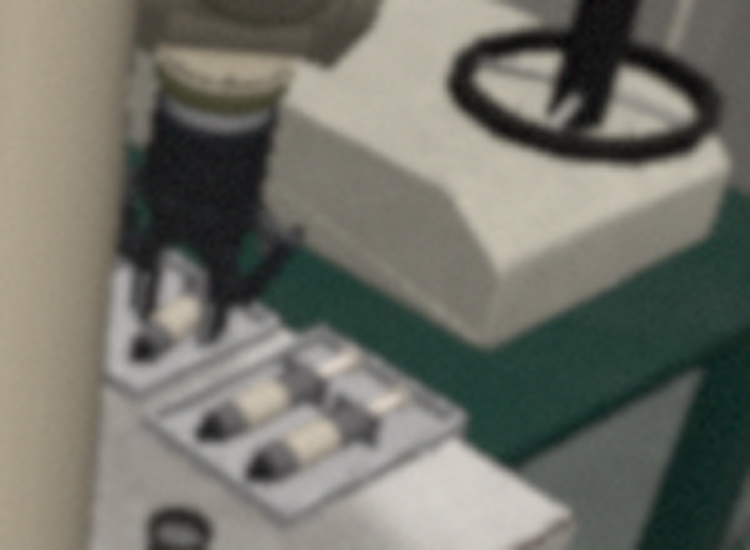

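Emit:
{"fn": "servo_tool", "kwargs": {
  "moves": [141,0.002,-0.004,0.0015,0,141,0.002,-0.004,0.0015,0,255,0.002,-0.004,0.0015,0,255,0.002,-0.004,0.0015,0,255,0.002,-0.004,0.0015,0,255,0.002,-0.004,0.0015,0,255,0.002,-0.015,0.0015,0,255,0.002,-0.04,0.0015,0,255,0.002,-0.045,0.0015,0,255,0.002,-0.045,0.0015,0]
}}

```text
clock: 52.6
position: [0.5256, -0.3224, 0.0539]
ee_rot: [-1.588, -0.301, 0.227]
force: [0.0, 0.7, -1.1]
width: 0.27
```

```bash
python3 -c "
from h import *
st();go(.541,-.314,.05,0.7);snap('scene','s22.png',(330,120,480,230),5);snap('top','t22.png',(330,170,450,260),6)"
```

```text
t52.60 pos [ 0.5256 -0.3224  0.0539] yaw(toolx)19.2 tilt -0.9984 F [ 0.04  0.65 -1.13] M [ 0.021 -0.005  0.023] w0.270 q [-0.75  0.66  1.45  0.02  0.97 -1.09]
shift xyz [0.0172 0.0045 0.003 ] turn 18.5
```

View pics/s22.png

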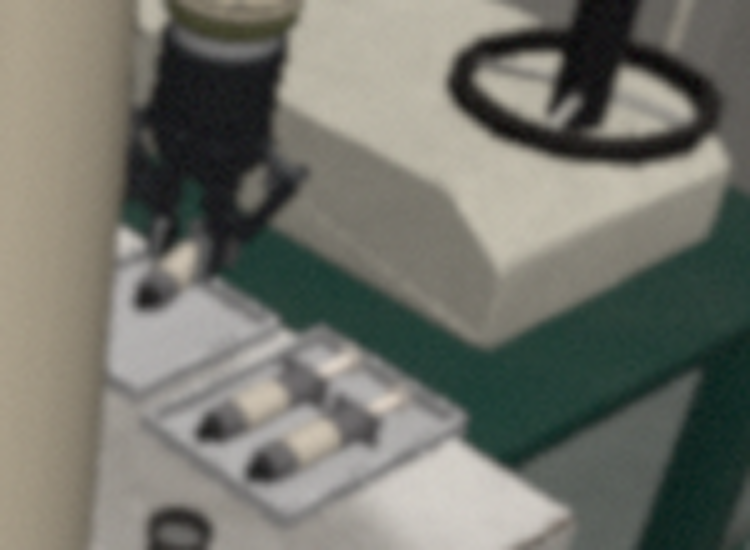

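View pics/t22.png

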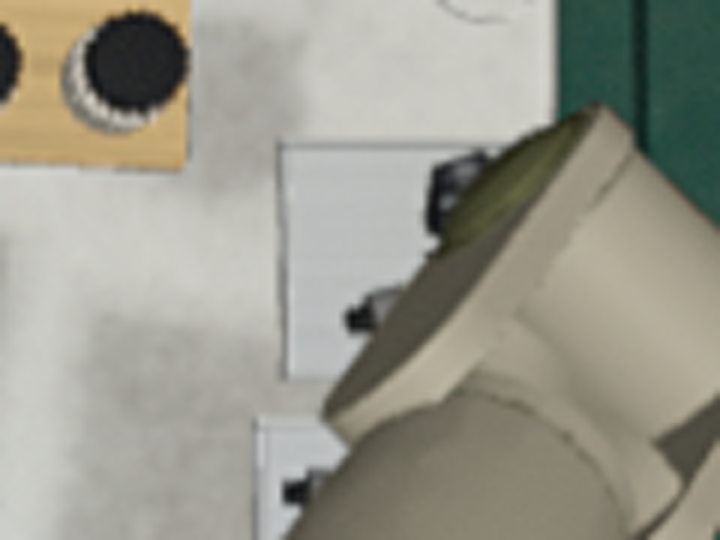

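```bash
python3 -c "
from h import *
n=p2w('top',[(330+345/6,170+320/6)],.061)[0];o,R=pose()
print(n, n-o['position'], np.hypot(*(n-o['position'])[:2]), np.degrees(np.arctan2(*(n-o['position'])[1::-1])))"
```

```text
[ 0.51068689 -0.2715921   0.061     ] [-0.01420683  0.05019048  0.0087917 ] 0.052162421188403606 105.80460254400072
```

Emit:
{"fn": "servo_tool", "kwargs": {
  "moves": [255,0.005,0,0.001,5,255,0.01,0,0.002,10,255,0.015,0,0.002,15,255,0.018,0,0.002,18.5,255,0.018,0,0.002,18.5,255,0.018,0,0.002,18.5]
}}

```text
clock: 53.3
position: [0.5409, -0.3137, 0.052]
ee_rot: [-1.592, -0.049, -0.027]
force: [0.2, -0.6, -1.3]
width: 0.269
```

```bash
python3 -c "
from h import *
st();go(.543,-.315,.014,0.7)"
```

```text
t53.30 pos [ 0.5409 -0.3137  0.052 ] yaw(toolx)0.8 tilt -0.9986 F [ 0.19 -0.62 -1.3 ] M [0.066 0.05  0.035] w0.269 q [-0.72  0.68  1.42  0.02  0.99 -0.74]
shift xyz [ 0.0003  0.0381 -0.0004] turn 0.1
```

Emit:
{"fn": "servo_tool", "kwargs": {
  "moves": [255,0,0.025,0,0,255,0,0.034,0,0,255,0,0.037,0,0,255,0,0.037,0,0,255,0,0.037,0,0]
}}

```text
clock: 53.8
position: [0.543, -0.3149, 0.0158]
ee_rot: [-1.593, -0.05, -0.028]
force: [0.1, 0.1, -0.8]
width: 0.268
```

```bash
python3 -c "
from h import *
st();snap('scene','s23.png',(330,120,480,230),5)"
```

```text
t53.80 pos [ 0.543  -0.3149  0.0158] yaw(toolx)0.8 tilt -0.9985 F [ 0.09  0.06 -0.78] M [-0.027  0.072 -0.011] w0.268 q [-0.72  0.74  1.43  0.02  0.92 -0.74]
```

View pics/s23.png

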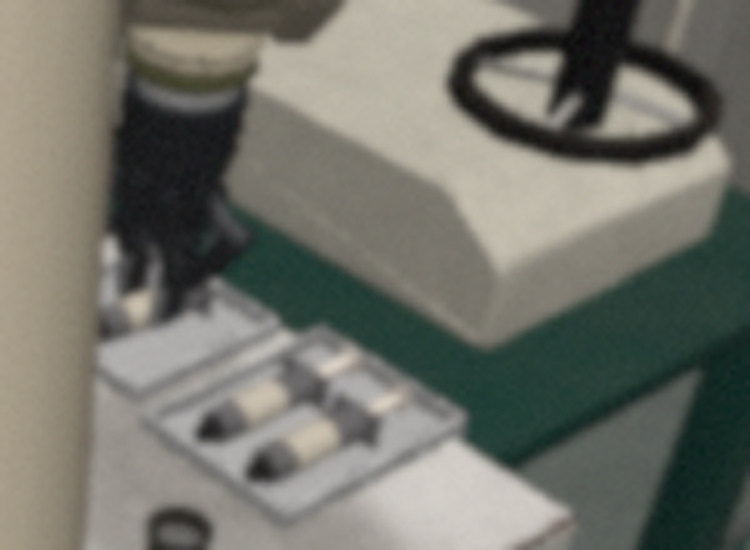

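Emit:
{"fn": "servo_tool", "kwargs": {
  "moves": [255,0,0.0015,0,0,255,0,0.003,0,0,255,0,0.003,0,0,255,0,0.003,0,0]
}}

```text
clock: 54.25
position: [0.5434, -0.3151, 0.0133]
ee_rot: [-1.594, -0.05, -0.028]
force: [-0.4, 1.2, 3.8]
width: 0.269
```

```bash
python3 -c "
from h import *
st();go(.5434,-.3151,.0133);go(.5434,-.3151,.06);go(.5434,-.3151,.16)"
```

```text
t54.25 pos [ 0.5434 -0.3151  0.0133] yaw(toolx)0.8 tilt -0.9985 F [-0.35  1.15  3.78] M [ 0.049  0.063 -0.021] w0.269 q [-0.72  0.74  1.43  0.02  0.92 -0.74]
shift xyz [ 0.  0. -0.] turn 0.0
shift xyz [ 0.0023 -0.0466 -0.0011] turn 0.0
shift xyz [ 0.0073 -0.1465 -0.0035] turn 0.0
```

Emit:
{"fn": "servo_tool", "kwargs": {
  "moves": [200,0,0,0,0,105,0,0,0,0,105,0,0,0,0,105,0,0,0,0,105,0.001,-0.015,0,0,105,0.0023,-0.0466,-0.001,0,105,0.005,-0.09,-0.002,0,105,0.007,-0.14,-0.0035,0,105,0.007,-0.1465,-0.0035,0]
}}

```text
clock: 55.15
position: [0.545, -0.3166, 0.168]
ee_rot: [-1.602, -0.058, -0.035]
force: [-0.0, 0.3, 0.6]
width: 0.589
```

Emit:
{"fn": "servo_tool", "kwargs": {
  "moves": [105,-0.02,-0.02,0.04,0,105,-0.05,-0.04,0.08,0,105,-0.08,-0.06,0.12,0,105,-0.1,-0.065,0.165,0,105,-0.12,-0.065,0.21,0,105,-0.14,-0.065,0.255,0,105,-0.16,-0.065,0.3,0,105,-0.18,-0.065,0.345,0,105,-0.19,-0.065,0.39,0,105,-0.198,-0.065,0.435,0,105,-0.198,-0.065,0.435,0]
}}

```text
clock: 56.25
position: [0.3359, 0.1215, 0.2079]
ee_rot: [-1.6, -0.065, -0.03]
force: [-1.1, -0.5, 0.1]
width: 0.589
```

```bash
python3 -c "
from h import *
st();snap('top','t24.png',(250,140,430,275),4.4);snap('scene','s24.png',(200,120,480,330),2.85)"
```

```text
t56.25 pos [0.3359 0.1215 0.2079] yaw(toolx)1.3 tilt -0.9978 F [-1.05 -0.51  0.1 ] M [ 0.021  0.024 -0.005] w0.589 q [ 0.04 -0.08  2.01 -0.03  1.15  0.03]
```

View pics/t24.png

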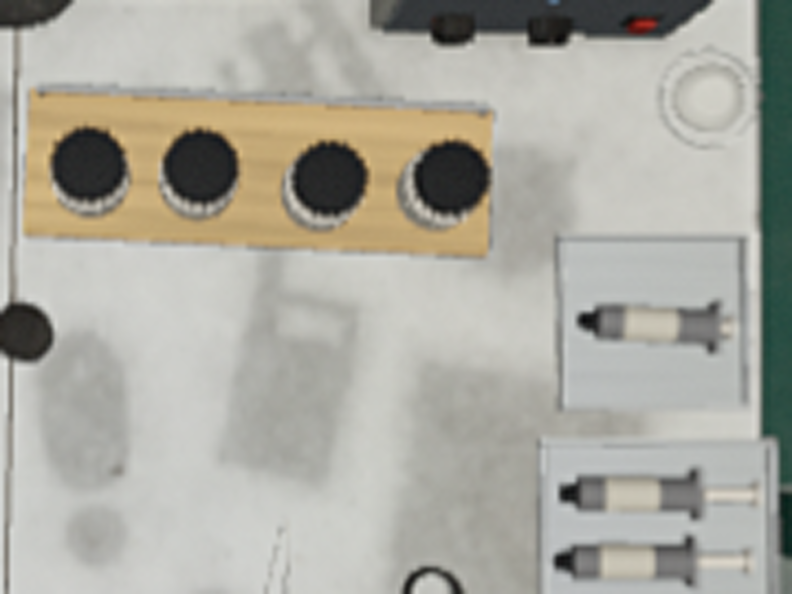

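View pics/s24.png

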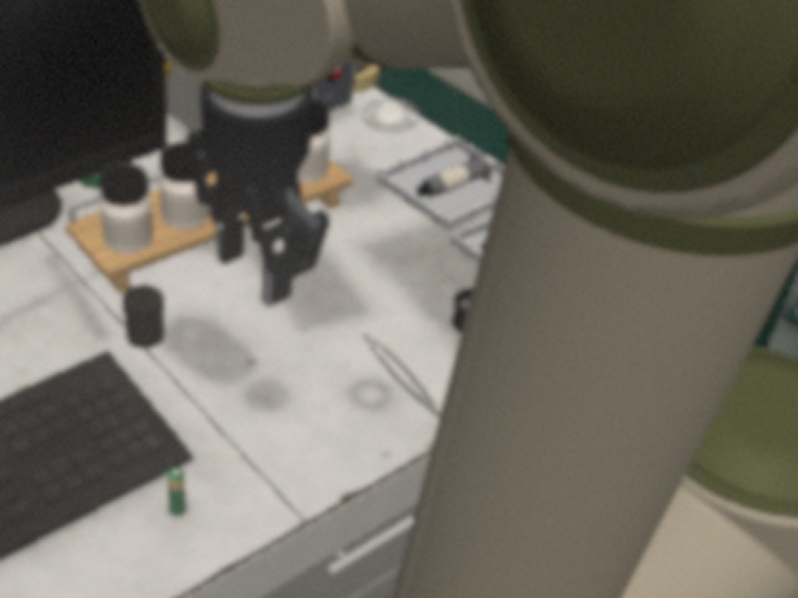

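```bash
python3 -c "
from h import *
f=lambda a:(250+a[0]/4.4,140+a[1]/4.4)
print(p2w('top',[f((578,320)),f((714,327)),f((737,327))],.016).round(4))
print('lens',p2w('top',[f((25,331))],.052))
im=cv2.imread('pics/raw_t24.png');cv2.imwrite('pics/z24.png',cv2.resize(im[185:280,370:430],None,fx=6.3,fy=6.3,interpolation=cv2.INTER_CUBIC))
im=cv2.imread('pics/raw_s24.png');cv2.imwrite('pics/zs24.png',cv2.resize(im[160:210,325:385],None,fx=11,fy=11,interpolation=cv2.INTER_CUBIC))
# jars: predicted base/cap circle centers
for y,x in ((-.16,.628),(-.085,.628),(-.0078,.628),(.0665,.630)):
  print(w2p('top',[[x,y,.12],[x,y,.04]]).round(1).tolist())"
```

```text
[[ 0.5438 -0.2645  0.016 ]
 [ 0.5405 -0.3568  0.016 ]
 [ 0.5407 -0.3724  0.016 ]]
lens [[0.52856378 0.1059099  0.052     ]]
[[352.2, 179.0], [347.6, 182.9]]
[[324.8, 178.6], [322.0, 182.5]]
[[296.5, 178.1], [295.5, 182.1]]
[[269.4, 177.0], [270.1, 181.0]]
```

View pics/z24.png

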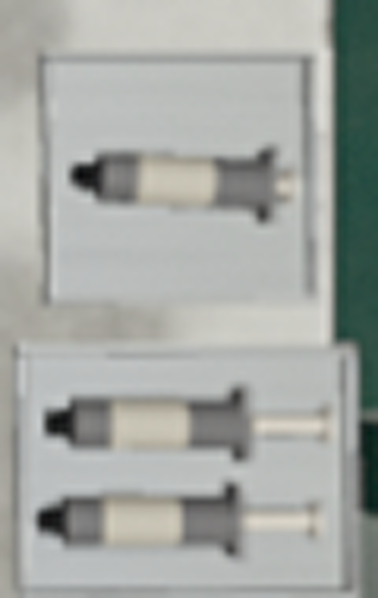

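View pics/zs24.png

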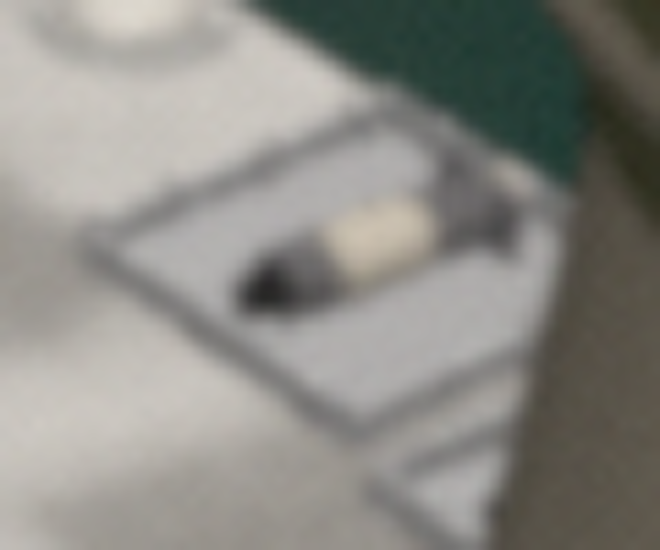

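```bash
python3 -c "
from workcell import env
print(env.hand_in())"
```

```text
the job is handed in; nothing more can be done
None
```

The supplies are cleared away and the job is handed in, at about 56 s of the 210 s allowed.

- **Jars:** All four were present and got a tug test. The two on the right (from the robot) carried the jar's weight within about 1.3 mm, so their caps were already tight. The two on the left showed almost no load until lifted further, so they were loose. I turned each of those about 80° clockwise, and a second tug showed them tight. All four then went upright on the shelf, and in the last pictures their caps sit where an upright jar's cap should.
- **Syringes:** All three were present. The two with drawn plungers lie in the long tray and the pushed-home one lies in the short tray. The plungers look unmoved in the pictures; there was no direct reading of them.
- **One correction:** After I first put the short syringe down, it was found turned about 20° with its thumb plate on the tray rim. I can't tell whether the release dragged it or it was knocked. I gripped it again and re-laid it; the last pictures show it inside the walls, with about 2–5 mm to spare at the thumb plate.
- **Other things on the bench:** Nothing else was touched. The lens can measures in its original place to within about 2 mm.
- **Tool lean:** The tool had drifted to about 4° off vertical by the end, mostly during the syringe moves. It does not show in how things were placed.

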